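Stack the transformer and the choke on their mounting studs

TASK

Fit the two wound rings on their mounting studs, everything flat and fully down: on the tall stud of the square base the large black disc first, then the big ring-shaped transformer, then the steel clamping washer with its collar up; on the short stud of the round base the small black disc, then the choke. Lower each part into place rather than letting it drop, let go of everything, and do not knock over the bottle or the cup.

Things in the scene. Friction and masses are not known exactly. Their poses are not given: they have to be found in the camera images.
- square_base_seat (a point): Tall-stud mounting: a square aluminium plate 90 x 90 x 8 mm, fixed to the bench, with an upright steel stud 10 mm in diameter at its middle. The point is on the stud's axis on the plate's top face, 8 mm above the bench; the stud stands 54 mm above this point. z up, x and y along the plate's edges.
- round_base_seat (a point): Short-stud mounting: a round aluminium plate 82 mm across, 8 mm thick, fixed to the bench, with an upright steel stud 8 mm in diameter at its middle. The point is on the stud's axis on the plate's top face, 8 mm above the bench; the stud stands 34 mm above this point. z up.
- large_disc_center (a point): Large insulating disc: hard black fibre washer, loose, flat on the bench, 58 mm outside diameter, 26 mm hole, 8 mm thick, about 30 g. Origin at its centre, half-way up; z is its axis, up at the start. 
- transformer_center (a point): Ring-shaped (toroidal) transformer, loose, the larger of the two copper-wound rings: 60 mm outside diameter, 26 mm hole, 26 mm high, about 300 g, lying flat on the bench. Origin at its centre, half-way up; z is its axis, up at the start. 
- clamp_washer_center (a point): Steel clamping washer, loose: a flange 50 mm across and 5 mm thick, lying on the bench, with a round collar 32 mm outside diameter rising 17 mm from it; 22 mm in all, a 22 mm hole right through, about 100 g. It lies and is fitted flange down, collar up. Origin on the axis, half-way up the 22 mm; z points from flange to collar, up at the start.
- small_disc_center (a point): Small insulating disc: hard black fibre washer, loose, flat on the bench, 44 mm outside diameter, 22 mm hole, 8 mm thick, about 16 g. Origin at its centre, half-way up; z is its axis, up at the start. 
- choke_center (a point): Choke, loose, the smaller of the two copper-wound rings: 42 mm outside diameter, 22 mm hole, 18 mm high, about 90 g, lying flat on the bench. Origin at its centre, half-way up; z is its axis, up at the start. 
- flux_bottle_center (a point): Small amber bottle standing loose among the parts, 32 mm in diameter, 68 mm high; not to be knocked over. Origin at its centre, half-way up; z is its axis, up at the start. 
- cup_center (a point): White plastic cup standing loose among the parts, 42 mm across the rim, 62 mm high; not to be knocked over. Origin at its centre, half-way up; z is its axis, up at the start. 
There are look-alikes about, which are no part of the job. Leave any pink look-alike of the part that bears transformer_center alone. Leave any yellow look-alike of the part that bears large_disc_center alone.

How it is judged:
At the end, for the whole second after the job is handed in: Tall stud, upwards: large disc, transformer, washer; short stud: small disc, choke. Each centre within 10 mm of the stud axis and 3 mm of its height above the plate (4, 21, 45; 4, 17 mm), level to 0.12 rad, at rest (under 0.02 m/s), released (horizontal distance between each of large_disc_center, transformer_center, clamp_washer_center and square_base_seat below 0.01 m and z of large_disc_center in the frame of square_base_seat between 0.001 and 0.007 m and angle between each of large_disc_center, transformer_center, clamp_washer_center, small_disc_center, choke_center's own z axis and vertical below 0.12 rad and linear speed of each of large_disc, transformer, clamp_washer, small_disc, choke below 0.02 m/s and z of transformer_center in the frame of square_base_seat between 0.018 and 0.024 m and z of clamp_washer_center in the frame of square_base_seat between 0.042 and 0.048 m and horizontal distance between each of small_disc_center, choke_center and round_base_seat below 0.01 m and z of small_disc_center in the frame of round_base_seat between 0.001 and 0.007 m and z of choke_center in the frame of round_base_seat between 0.014 and 0.02 m); the robot touches nothing.
It fails at once if a part is dropped or thrown (moving faster than 0.7 m/s with no finger on it) ((linear speed of large_disc above 0.7 m/s and contact force between the fingers and large_disc below 0.05 N) or (linear speed of transformer above 0.7 m/s and contact force between the fingers and transformer below 0.05 N) or (linear speed of clamp_washer above 0.7 m/s and contact force between the fingers and clamp_washer below 0.05 N) or (linear speed of small_disc above 0.7 m/s and contact force between the fingers and small_disc below 0.05 N) or (linear speed of choke above 0.7 m/s and contact force between the fingers and choke below 0.05 N)).
It fails at once if the flux bottle is knocked over (tilted more than 0.5 rad) (angle between flux_bottle_center's own z axis and vertical above 0.5 rad).
It fails at once if the white cup is knocked over (tilted more than 0.5 rad) (angle between cup_center's own z axis and vertical above 0.5 rad).
It also fails if it takes over 118 s, if anything falls off the work surface, if the arm or the gripper's body presses on something with over 40 N, if the wrist force passes 120 N, or if a joint passes its speed limit or range.

ROBOT

A 6-joint arm with a two-finger parallel gripper is mounted at the origin on the work surface. World frame = base frame: x ahead of the robot, y to its left, z up, the work surface at z = 0. Lengths are in m, angles in rad, forces in N, time in s.
With the tool pointing down it reaches from about 0.275 to 0.825 m from the base axis. Payload 5.2 kg.
Tool frame: the origin (TCP) lies midway between the tips of the shut fingers; the grasp point (between the pads) lies 19 mm behind it (bot.tcp_to_grasp is the distance from the TCP to the grasp point, in m); z points along the fingers, x is the direction in which the jaws open and shut, and the axes are right-handed (so a half turn about z gives the same grasp; the last joint's range is limited). The gripper opens to 93 mm and grips with 3 to 60 N. Pads are 15 mm wide; open, the fingers measure 128 mm over their backs; the gripper's body (75 mm by 188 mm) begins 65 mm behind the grasp point.
Start: joints at [1.09, 0.259, 1.535, -0, 1.348, -0.203], TCP at [0.151, 0.529, 0.219] pointing down, gripper open.
Joint ranges: [-3.14, 3.14], [-0.91, 2.08], [0.19, 2.58], [-1.22, 4.36], [0.22, 2.71], [-3.12, 3.12]. Speed limits (rad/s): [2.57, 2.57, 3.14, 3.14, 3.14, 3.14].

INTERFACE

Orientations are given as [roll, pitch, yaw] about the fixed x, y, z axes, in that order (R = Rz(yaw) Ry(pitch) Rx(roll)).
In Python, from rig import bot gives the robot as it stands.
- The arm moves only by the tool carry_out, never from a script. Its argument "targets" is a list of rows, each an object of numbers: "dx", "dy", "dz": the shift along the tool's x, y, z in cm; "ax", "ay", "az": the turn, a rotation vector about the tool's x, y, z in degrees; "claw": the finger opening in cm, from 0 to 9.3. In form: [{"dx": .., "dy": .., "dz": .., "ax": .., "ay": .., "az": .., "claw": ..}, ...]. A call has 1 to 20 rows; each row shifts and turns the pose as measured when the row begins, along the tool's axes as they then stand; what a row does not reach is not made up. A row lasts 1/10 s, in which the tool goes at most 50 mm and 8.59 degrees, less where a joint would pass 70% of its speed; a pose out of reach is approached as far as the arm can. A call with a gripper value outside its range is refused whole. The fingers move at their own pace and stop on an object; "grip_force" is the grip in N (left out, the last holds). Time passes only in rows, so rows that do not move let the fingers close. It gives the time, the measured TCP pose, the force and the opening at its end, in the units of the state.
- bot.observe(): the state, without advancing time (a new reading comes with each control period).
- bot.read_camera(name): name is "scene" or "side" or "wrist"; returns the picture (384x512x3 uint8, red, green, blue); there is no depth.
- bot.camera_info(name): a dict with "fx", "fy", "cx", "cy" (pixels), "world_from_camera" (4x4, takes a point from camera to world coordinates). Camera axes: x right, y down, z forward; pixel columns grow to the right and rows downward; lengths in m; the calibration is good to about 2 mm. A picture is of the moment at which its call begins: read the wrist's pose just before it. camera_info takes no time and is no camera call; for the wrist camera it gives the pose at the moment of the call.
- bot.hand_in(): hands the job in, once; it reports no verdict.
The state is a dict: "time_s": time; "joint_positions": joint angles; "qvel": joint speeds; "effort": joint torques, N m; "position": TCP position; "eef_rot": TCP orientation; "force": force on the tool from outside, world axes, zero at the start; "wrist_torque": the same for the moment, N m; "grip_width": opening from 0.0 (shut) to 1.0 (fully open).
Only numpy, scipy, OpenCV 4.12 (cv2) and the standard library are available. Lean on these libraries where they do the work, as an engineer would, in place of code of your own. Each camera call takes 0.05 s, during which the arm holds its last target.

## Working session

There is one attempt and no reset: what is moved stays moved. The work goes in short steps, Python scripts to look and compute and a tool call to move; the robot and the scene stay as the last step left them, time stands still between calls to the robot, and variables do not carry over. Pictures are saved under pics/ and viewed, and the job is handed in when it is done.

Besides the shell and the picture viewer there is one more tool, called after "Call:" as name([rows], argument=value, ...), one row to a line, values as JSON. carry_out: Moves the arm, as the interface text tells. Its arguments: {"type":"object","properties":{"targets":{"type":"array"},"grip_force":{"type":"number"}},"required":["targets"]}

```bash
mkdir -p pics; ls
python3 - <<'E'
from rig import bot
import cv2
print(bot.observe())
for n in("scene","side","wrist"):
    i=bot.camera_info(n);print(n,i)
    cv2.imwrite(f"pics/{n}0.png",cv2.cvtColor(bot.read_camera(n),cv2.COLOR_RGB2BGR))
E
```

```text
pics
{'time_s': 0.0, 'joint_positions': array([ 1.09018468e+00,  2.59345041e-01,  1.53606289e+00,  8.33453451e-06,
        1.34797768e+00, -2.02777282e-01]), 'qvel': array([ 0.00107288, -0.0005588 ,  0.00014242, -0.00107809,  0.00151826,
        0.00012194]), 'effort': array([ 1.94429949e-04, -4.37303460e+01, -2.83992147e+01,  7.18142395e-02,
        4.16119897e-02, -1.84903665e-04]), 'position': array([0.15056247, 0.52843859, 0.2178247 ]), 'eef_rot': array([-3.14122361e+00,  1.75457866e-03,  1.29296044e+00]), 'force': array([0.07023382, 0.17200889, 0.18184592]), 'wrist_torque': array([ 0.00433138,  0.01070382, -0.05375915]), 'grip_width': 1.0005099819516523}
scene {'fx': 481.0511227993603, 'fy': 481.0511227993603, 'cx': 252.6419334505323, 'cy': 193.522452141846, 'world_from_camera': array([[-0.44113356,  0.76127579, -0.47524767,  1.259343  ],
       [ 0.89733431,  0.38234018, -0.22047022,  0.36146154],
       [ 0.01386764, -0.52371285, -0.85178198,  1.37569466],
       [ 0.        ,  0.        ,  0.        ,  1.        ]])}
side {'fx': 382.68718004734677, 'fy': 382.68718004734677, 'cx': 251.55789301076703, 'cy': 192.3998519525632, 'world_from_camera': array([[ 0.74697589, -0.39972318,  0.53127055, -0.06525802],
       [-0.66483928, -0.45385925,  0.59329631, -0.62720138],
       [ 0.00396776, -0.79638757, -0.60477359,  0.71936241],
       [ 0.        ,  0.        ,  0.        ,  1.        ]])}
wrist {'fx': 298.2259683809377, 'fy': 298.2259683809377, 'cx': 252.7344803928732, 'cy': 189.1709304521083, 'world_from_camera': array([[ 0.27484451,  0.92336523,  0.26806185,  0.07635906],
       [ 0.96148798, -0.26360784, -0.07779316,  0.55062334],
       [-0.00116829,  0.27911927, -0.96025573,  0.38390828],
       [ 0.        ,  0.        ,  0.        ,  1.        ]])}
```

View pics/scene0.png

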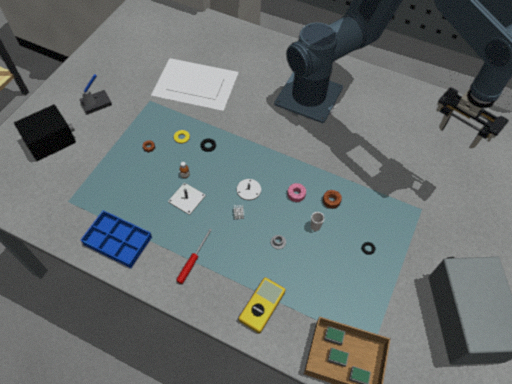

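View pics/side0.png

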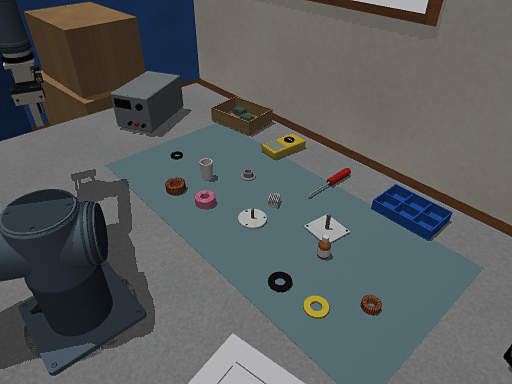

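View pics/wrist0.png

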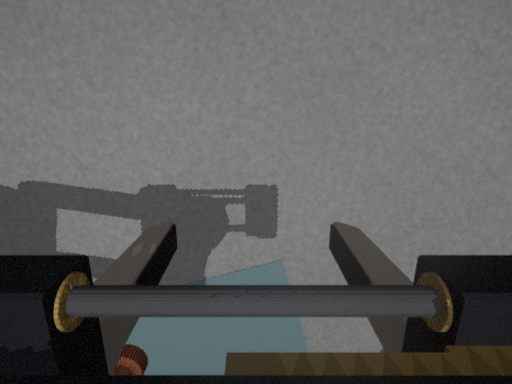

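Run:
```python
import cv2
s=cv2.imread("pics/scene0.png");d=cv2.imread("pics/side0.png")
def crop(im,x,y,w,h,k,n):
    c=cv2.resize(im[y:y+h,x:x+w],None,fx=k,fy=k,interpolation=cv2.INTER_CUBIC)
    for i in range(0,w,10):
        cv2.putText(c,str(x+i),(i*k,8),0,0.3,(255,255,255)) if i%20==0 else 0
        cv2.line(c,(i*k,10),(i*k,14),(255,255,255))
    for j in range(10,h,10):
        cv2.putText(c,str(y+j),(0,j*k+3),0,0.3,(255,255,255))
    cv2.imwrite(n,c)
crop(s,135,120,130,95,6,"pics/sA.png")
crop(s,260,170,130,95,6,"pics/sB.png")
crop(d,155,140,130,95,6,"pics/dA.png")
crop(d,260,210,130,110,6-1,"pics/dB.png")
```

```text
(no output)
```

View pics/sA.png

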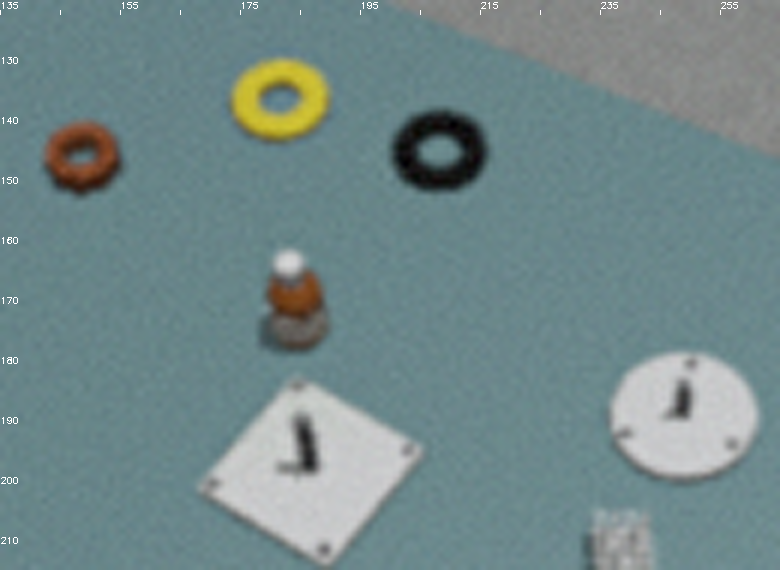

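View pics/sB.png

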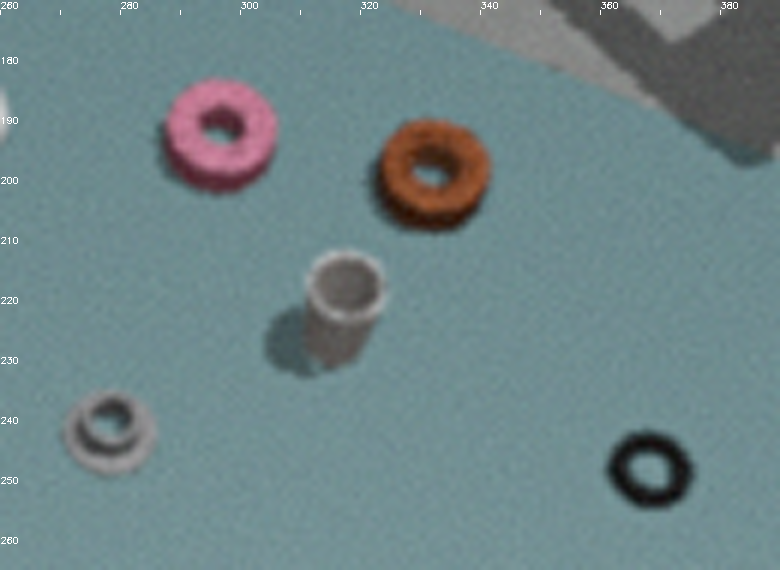

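View pics/dA.png

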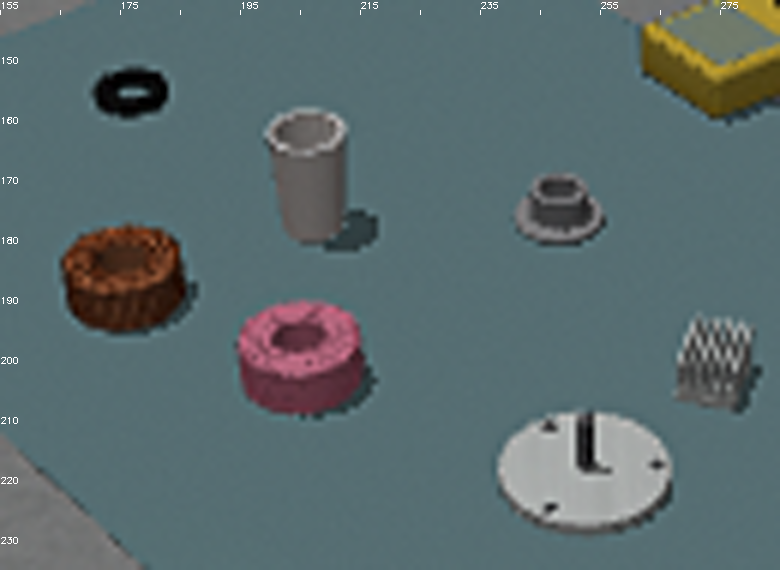

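View pics/dB.png

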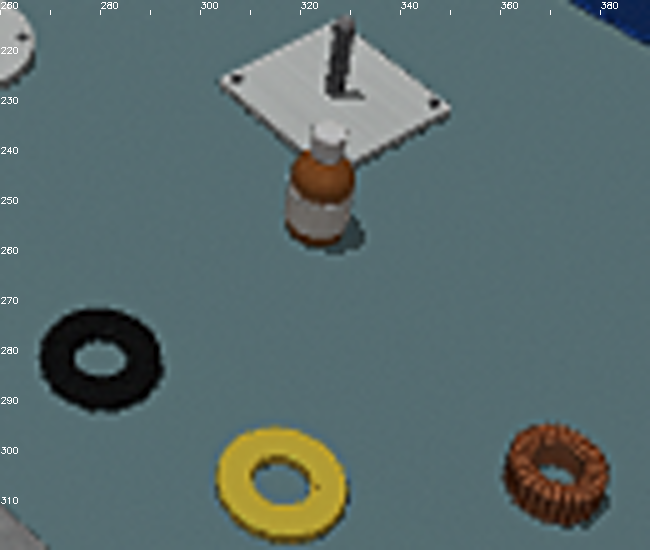

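```bash
cat > h.py <<'E'
import numpy as np, cv2
from rig import bot
from scipy.spatial.transform import Rotation as Ro
def onplane(info,u,v,z):
    T=np.array(info["world_from_camera"])
    d=T[:3,:3]@np.array([(u-info["cx"])/info["fx"],(v-info["cy"])/info["fy"],1])
    o=T[:3,3]; return (o+d*(z-o[2])/d[2])[:2]
def proj(info,p):
    T=np.linalg.inv(info["world_from_camera"]);q=T[:3,:3]@np.array(p)+T[:3,3]
    return np.array([info["cx"]+info["fx"]*q[0]/q[2],info["cy"]+info["fy"]*q[1]/q[2]])
def pose():
    s=bot.observe(); return s
def delta(x,y,z,phi=None,s=None):
    """phi: world direction(deg) of jaw axis. prints needed tool shift (cm) and turn about tool axes (deg), tool pointing down at end"""
    s=s or bot.observe(); R=Ro.from_euler('xyz',s["eef_rot"])
    d=R.inv().apply(np.array([x,y,z])-s["position"])*100
    xa=R.apply([1,0,0]); cur=np.degrees(np.arctan2(xa[1],xa[0]))
    if phi is None: phi=cur
    a=(phi-cur+90)%180-90; a=cur+a
    xt=np.array([np.cos(np.radians(a)),np.sin(np.radians(a)),0]);zt=np.array([0,0,-1.]);yt=np.cross(zt,xt)
    Rt=Ro.from_matrix(np.stack([xt,yt,zt],1))
    rv=np.degrees((R.inv()*Rt).as_rotvec())
    print("t",round(s["time_s"],2),"pos",s["position"].round(4),"jaw",round(cur,1),"q6",s["joint_positions"][5].round(2),"shift cm",d.round(2),"turn",rv.round(1))
def snap(n,name):
    i=bot.camera_info(n); im=bot.read_camera(n); cv2.imwrite(f"pics/{name}.png",cv2.cvtColor(im,cv2.COLOR_RGB2BGR)); return i,im
E
python3 - <<'E'
from h import *
S=bot.camera_info("scene");D=bot.camera_info("side")
P={"ldisc":((208.3,145),(280.2,281.8),.006),"choke":((148.7,145.7),(371.2,303.6),.018),"bottle":((183,163.8),(325.8,236),.068),
"square":((187.2,198.5),(327,229),.008),"round":((249,189.2),(252.3,218.3),.006),"xfmr":((332.3,198),(175.3,183.7),.026),
"washer":((278.5,242),(248.3,176),.004),"sdisc":((368.5,248.3),(176.8,155.3),.006),"cup":((317.7,217.8),(205.8,162),.062),
"yellow":((181.8,136.5),(316.5,306.8),.006),"pink":((296.7,192),(205,197),.026)}
for k,(a,b,z) in P.items():
    p,q=onplane(S,*a,z),onplane(D,*b,z); print(k,p.round(4),q.round(4),((p+q)/2).round(4))
for c in [(298,378),(205,490),(330,566),(424,452)]: print(onplane(S,135+c[0]/6,120+c[1]/6,.008).round(4))
E
```

```text
ldisc [ 0.3841 -0.2235] [ 0.3803 -0.2324] [ 0.3822 -0.2279]
choke [ 0.4887 -0.4037] [ 0.4796 -0.4142] [ 0.4842 -0.4089]
bottle [ 0.5295 -0.2339] [ 0.526  -0.2404] [ 0.5278 -0.2371]
square [ 0.6108 -0.1776] [ 0.6044 -0.1892] [ 0.6076 -0.1834]
round [ 0.4853 -0.0115] [ 0.4824 -0.0193] [ 0.4839 -0.0154]
xfmr [0.4044 0.2535] [0.3968 0.2416] [0.4006 0.2476]
washer [0.6185 0.1585] [0.6142 0.148 ] [0.6164 0.1533]
sdisc [0.513  0.4206] [0.5074 0.4086] [0.5102 0.4146]
cup [0.5151 0.2418] [0.5093 0.2325] [0.5122 0.2372]
yellow [ 0.3935 -0.327 ] [ 0.3909 -0.3351] [ 0.3922 -0.331 ]
pink [0.4356 0.1397] [0.426  0.1269] [0.4308 0.1333]
[ 0.5618 -0.216 ]
[ 0.6479 -0.2244]
[ 0.6586 -0.1392]
[ 0.5727 -0.129 ]
```

Run:
```python
from h import *
delta(.5102,.4146,.12)
W=bot.camera_info("wrist");s=bot.observe()
for z in (.2178,.237,.1,0): print(z,proj(W,[*s["position"][:2],z]))
```

```text
t 0.15 pos [0.1506 0.5285 0.218 ] jaw 74.1 q6 -0.2 shift cm [-1.08 37.71  9.8 ] turn [-0.   0.1 -0. ]
0.2178 [251.58193258 235.2317293 ]
0.237 [251.41844883 250.26721047]
0.1 [252.136682   184.21182972]
0 [252.35530955 164.10481323]
```

Call:
carry_out([
  {"dx": -0.1, "dy": 3, "dz": 0.5},
  {"dx": -0.1, "dy": 4.5, "dz": 1},
  {"dx": -0.1, "dy": 4.5, "dz": 1},
  {"dx": -0.1, "dy": 4.5, "dz": 1},
  {"dx": -0.1, "dy": 4.5, "dz": 1},
  {"dx": -0.1, "dy": 4.5, "dz": 1},
  {"dx": -0.1, "dy": 4.5, "dz": 1},
  {"dx": -0.1, "dy": 3.5, "dz": 1},
  {"dx": -0.1, "dy": 2.5, "dz": 1},
  {"dy": 1, "dz": 1},
  {},
])

```text
schema error: expected keys dx, dy, dz, ax, ay, az, claw
```

Run:
```python
from h import *
delta(.5102,.4146,.12)
W,im=snap("wrist","w1")
print(proj(W,[.5102,.4146,.006]))
```

```text
t 0.15 pos [0.1506 0.5285 0.218 ] jaw 74.1 q6 -0.2 shift cm [-1.08 37.71  9.8 ] turn [-0.   0.1 -0. ]
[245.89771378 390.62251431]
```

View pics/w1.png

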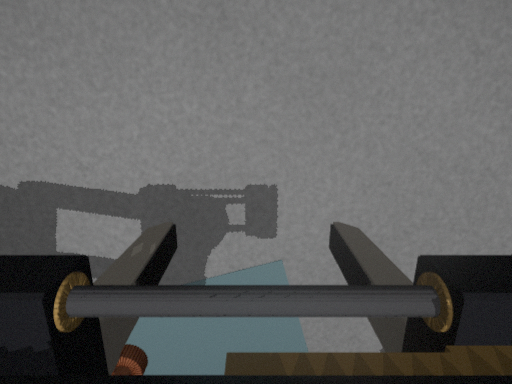

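All keys are required and the arm has not moved; the picture is unchanged.

Call:
carry_out([
  {"dx": -0.1, "dy": 3, "dz": 0.5, "ax": 0, "ay": 0, "az": 0, "claw": 9.3},
  {"dx": -0.1, "dy": 4.5, "dz": 1, "ax": 0, "ay": 0, "az": 0, "claw": 9.3},
  {"dx": -0.1, "dy": 4.5, "dz": 1, "ax": 0, "ay": 0, "az": 0, "claw": 9.3},
  {"dx": -0.1, "dy": 4.5, "dz": 1, "ax": 0, "ay": 0, "az": 0, "claw": 9.3},
  {"dx": -0.1, "dy": 4.5, "dz": 1, "ax": 0, "ay": 0, "az": 0, "claw": 9.3},
  {"dx": -0.1, "dy": 4.5, "dz": 1, "ax": 0, "ay": 0, "az": 0, "claw": 9.3},
  {"dx": -0.1, "dy": 4.5, "dz": 1, "ax": 0, "ay": 0, "az": 0, "claw": 9.3},
  {"dx": -0.1, "dy": 4, "dz": 1, "ax": 0, "ay": 0, "az": 0, "claw": 9.3},
  {"dx": -0.1, "dy": 3, "dz": 1, "ax": 0, "ay": 0, "az": 0, "claw": 9.3},
  {"dx": 0, "dy": 1, "dz": 1, "ax": 0, "ay": 0, "az": 0, "claw": 9.3},
  {"dx": 0, "dy": 0, "dz": 0, "ax": 0, "ay": 0, "az": 0, "claw": 9.3},
])

```text
time_s: 1.3
position: [0.5253, 0.4124, 0.1162]
eef_rot: [-3.138, 0.001, 1.297]
force: [0.4, -0.1, -0.5]
grip_width: 0.998
```

Run:
```python
from h import *
delta(.5102,.4146,.12)
W,im=snap("wrist","w2")
print(proj(W,[.5102,.4146,.006]))
```

```text
t 1.3 pos [0.5253 0.4124 0.1162] jaw 74.3 q6 -0.8 shift cm [-0.19 -1.52 -0.38] turn [-0.2  0.  -0. ]
[250.00493902 171.33604459]
```

View pics/w2.png

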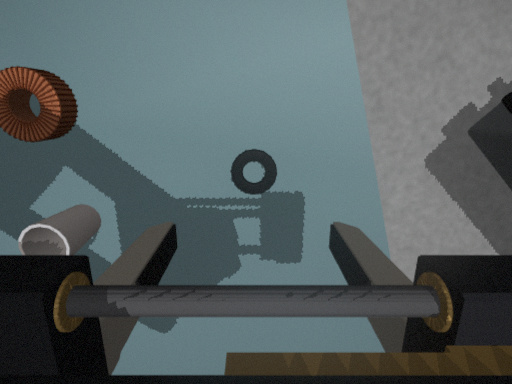

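Run:
```python
from h import *
W=bot.camera_info("wrist")
p=onplane(W,254,171.7,.006);print(p)
delta(*p,.004)
```

```text
[0.51129927 0.4186474 ]
t 1.35 pos [0.5248 0.4129 0.117 ] jaw 74.4 q6 -0.8 shift cm [ 0.19 -1.42 11.31] turn [-0.2  0.  -0. ]
```

Call:
carry_out([
  {"dx": 0.2, "dy": -1.4, "dz": 2, "ax": -0.2, "ay": 0, "az": 0, "claw": 6.5},
  {"dx": 0, "dy": 0, "dz": 4, "ax": 0, "ay": 0, "az": 0, "claw": 6.5},
  {"dx": 0, "dy": 0, "dz": 3, "ax": 0, "ay": 0, "az": 0, "claw": 6.5},
  {"dx": 0, "dy": 0, "dz": 1.3, "ax": 0, "ay": 0, "az": 0, "claw": 6.5},
  {"dx": 0, "dy": 0, "dz": 0.5, "ax": 0, "ay": 0, "az": 0, "claw": 6.5},
  {"dx": 0, "dy": 0, "dz": 0, "ax": 0, "ay": 0, "az": 0, "claw": 6.5},
])

```text
time_s: 1.95
position: [0.5051, 0.4262, 0.0129]
eef_rot: [3.138, -0.006, 1.306]
force: [-0.3, -0.5, -0.7]
grip_width: 0.702
```

Run:
```python
from h import *
delta(.5113,.4186,.003)
```

```text
t 1.95 pos [0.5051 0.4262 0.0129] jaw 74.8 q6 -0.78 shift cm [-0.57  0.8   0.99] turn [ 0.2 -0.4 -0. ]
```

Call:
carry_out([
  {"dx": -0.5, "dy": 0.7, "dz": 0.2, "ax": 0.2, "ay": -0.4, "az": 0, "claw": 6.5},
  {"dx": 0, "dy": 0, "dz": 0.3, "ax": 0, "ay": 0, "az": 0, "claw": 6.5},
  {"dx": 0, "dy": 0, "dz": 0.2, "ax": 0, "ay": 0, "az": 0, "claw": 6.5},
  {"dx": 0, "dy": 0, "dz": 0, "ax": 0, "ay": 0, "az": 0, "claw": 6.5},
])

```text
time_s: 2.35
position: [0.5136, 0.4208, 0.0105]
eef_rot: [3.136, -0.004, 1.307]
force: [0.2, 0.1, 0.3]
grip_width: 0.7
```

Run:
```python
from h import *
delta(.5113,.4186,.003)
W,im=snap("wrist","w3")
```

```text
t 2.35 pos [0.5136 0.4208 0.0105] jaw 74.9 q6 -0.79 shift cm [-0.28 -0.17  0.75] turn [ 0.3 -0.2 -0. ]
```

View pics/w3.png

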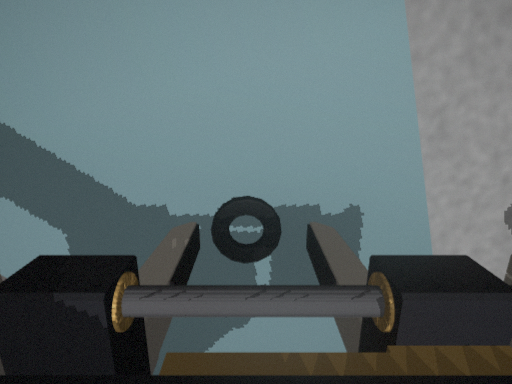

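Run:
```python
from h import *
W=bot.camera_info("wrist")
p=onplane(W,246,229,.006);print(p)
delta(*p,.003)
```

```text
[0.51077736 0.41812547]
t 2.4 pos [0.5137 0.4209 0.0107] jaw 74.9 q6 -0.79 shift cm [-0.35 -0.22  0.76] turn [ 0.3 -0.3 -0. ]
```

Call:
carry_out([
  {"dx": -0.3, "dy": -0.2, "dz": 0.3, "ax": 0.3, "ay": -0.3, "az": 0, "claw": 6.5},
  {"dx": 0, "dy": 0, "dz": 0.3, "ax": 0, "ay": 0, "az": 0, "claw": 6.5},
  {"dx": 0, "dy": 0, "dz": 0.3, "ax": 0, "ay": 0, "az": 0, "claw": 6.5},
  {"dx": 0, "dy": 0, "dz": 0.1, "ax": 0, "ay": 0, "az": 0, "claw": 6.5},
  {"dx": 0, "dy": 0, "dz": 0, "ax": 0, "ay": 0, "az": 0, "claw": 6.5},
])

```text
time_s: 2.9
position: [0.5111, 0.4183, 0.0003]
eef_rot: [-3.142, 0.001, 1.306]
force: [-0.7, -1.5, 4.8]
grip_width: 0.7
```

Run:
```python
from h import *
delta(.5108,.4181,.003)
```

```text
t 2.9 pos [5.111e-01 4.183e-01 3.000e-04] jaw 74.8 q6 -0.79 shift cm [-0.03 -0.02 -0.27] turn [-0.  0. -0.]
```

Call:
carry_out([
  {"dx": 0, "dy": 0, "dz": -0.2, "ax": 0, "ay": 0, "az": 0, "claw": 6.5},
  {"dx": 0, "dy": 0, "dz": 0, "ax": 0, "ay": 0, "az": 0, "claw": 4},
  {"dx": 0, "dy": 0, "dz": 0, "ax": 0, "ay": 0, "az": 0, "claw": 4},
  {"dx": 0, "dy": 0, "dz": 0, "ax": 0, "ay": 0, "az": 0, "claw": 4},
  {"dx": 0, "dy": 0, "dz": 0, "ax": 0, "ay": 0, "az": 0, "claw": 4},
  {"dx": 0, "dy": 0, "dz": 0, "ax": 0, "ay": 0, "az": 0, "claw": 4},
], grip_force=15)

```text
time_s: 3.5
position: [0.511, 0.4184, 0.0024]
eef_rot: [-3.142, 0.001, 1.306]
force: [-1.0, -0.6, -0.4]
grip_width: 0.461
```

Call:
carry_out([
  {"dx": 0, "dy": 0, "dz": -1, "ax": 0, "ay": 0, "az": 0, "claw": 4},
  {"dx": 0, "dy": 0, "dz": -2.5, "ax": 0, "ay": 0, "az": 0, "claw": 4},
  {"dx": 0, "dy": 0, "dz": -3.5, "ax": 0, "ay": 0, "az": 0, "claw": 4},
  {"dx": 0, "dy": 0, "dz": -3.5, "ax": 0, "ay": 0, "az": 0, "claw": 4},
  {"dx": -1, "dy": 0, "dz": -1.5, "ax": 0, "ay": 0, "az": 0, "claw": 4},
  {"dx": -3, "dy": 0.8, "dz": 0, "ax": 0, "ay": 0, "az": 0, "claw": 4},
  {"dx": -4, "dy": 0.9, "dz": 0, "ax": 0, "ay": 0, "az": 0, "claw": 4},
  {"dx": -4.5, "dy": 0.9, "dz": 0, "ax": 0, "ay": 0, "az": 0, "claw": 4},
  {"dx": -4.5, "dy": 0.9, "dz": 0, "ax": 0, "ay": 0, "az": 0, "claw": 4},
  {"dx": -4.5, "dy": 0.9, "dz": 0, "ax": 0, "ay": 0, "az": 0, "claw": 4},
  {"dx": -4.5, "dy": 0.9, "dz": 0, "ax": 0, "ay": 0, "az": 0, "claw": 4},
  {"dx": -4.5, "dy": 0.9, "dz": 0, "ax": 0, "ay": 0, "az": 0, "claw": 4},
  {"dx": -4.5, "dy": 0.9, "dz": 0, "ax": 0, "ay": 0, "az": 0, "claw": 4},
  {"dx": -3.5, "dy": 0.8, "dz": 0, "ax": 0, "ay": 0, "az": 0, "claw": 4},
  {"dx": -2, "dy": 0.4, "dz": 0, "ax": 0, "ay": 0, "az": 0, "claw": 4},
  {"dx": -1, "dy": 0, "dz": 0, "ax": 0, "ay": 0, "az": 0, "claw": 4},
  {"dx": 0, "dy": 0, "dz": 0, "ax": 0, "ay": 0, "az": 0, "claw": 4},
])

```text
time_s: 5.2
position: [0.4742, -0.023, 0.1278]
eef_rot: [-3.141, 0.003, 1.308]
force: [-0.7, 0.6, 0.1]
grip_width: 0.46
```

Run:
```python
from h import *
delta(.4839,-.0154,.1)
W,im=snap("wrist","w4")
```

```text
t 5.2 pos [ 0.4742 -0.023   0.1278] jaw 75.0 q6 -1.59 shift cm [1.   0.74 2.78] turn [-0.   0.1 -0. ]
```

View pics/w4.png

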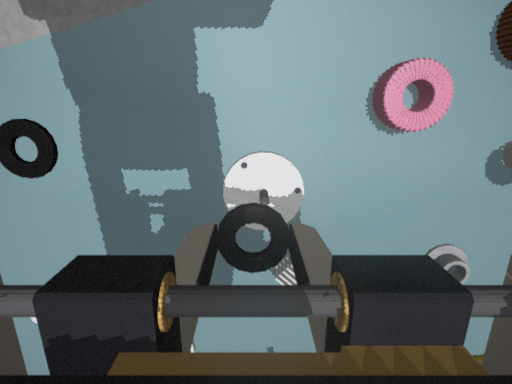

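Run:
```python
import cv2
a=cv2.imread("pics/w4.png")[130:290,170:340]
cv2.imwrite("pics/w4c.png",cv2.resize(a,None,fx=4,fy=4,interpolation=cv2.INTER_CUBIC))
```

```text
(no output)
```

View pics/w4c.png

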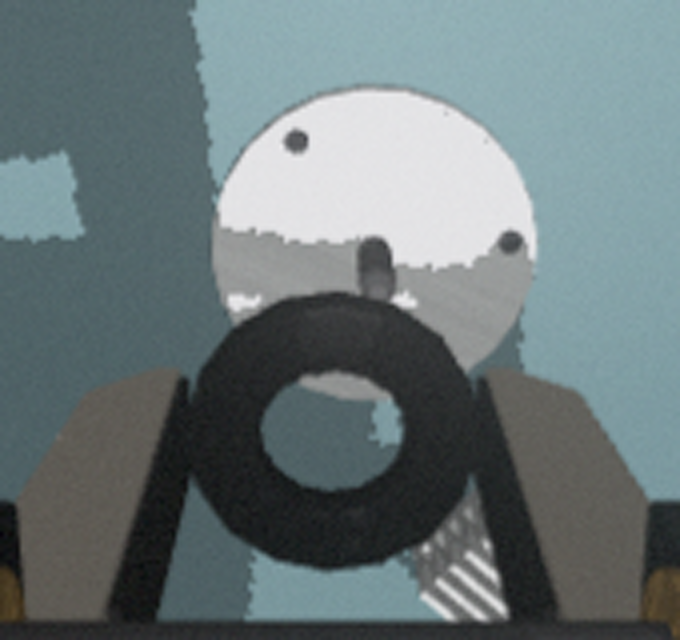

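Run:
```python
from h import *
W=bot.camera_info("wrist");s=bot.observe()
p=onplane(W,263.6,190.9,.008);print(p)
q=onplane(W,253,237.5,s["position"][2]+.004);print("disc",q,s["position"])
t=s["position"][:2]+p-q
print(onplane(W,25.5,148,.006),"ldisc"); print(onplane(W,417,93,.02),"pink", onplane(W,446,262,.004),"washer")
delta(*t,.0+.06);print(t)
```

```text
[ 0.48446458 -0.0133139 ]
disc [ 0.47410517 -0.0213681 ] [ 0.47434055 -0.02230334  0.12780874]
[ 0.3834837  -0.22512196] ldisc
[0.42921596 0.13883945] pink [0.61514558 0.1580266 ] washer
t 5.25 pos [ 0.4743 -0.0223  0.1278] jaw 75.0 q6 -1.59 shift cm [1.06 0.79 6.78] turn [-0.   0.1 -0. ]
[ 0.48469996 -0.01424913]
```

Call:
carry_out([
  {"dx": 1, "dy": 0.8, "dz": 1.5, "ax": 0, "ay": 0, "az": 0, "claw": 4},
  {"dx": 0, "dy": 0, "dz": 2, "ax": 0, "ay": 0, "az": 0, "claw": 4},
  {"dx": 0, "dy": 0, "dz": 1.5, "ax": 0, "ay": 0, "az": 0, "claw": 4},
  {"dx": 0, "dy": 0, "dz": 0.7, "ax": 0, "ay": 0, "az": 0, "claw": 4},
  {"dx": 0, "dy": 0, "dz": 0, "ax": 0, "ay": 0, "az": 0, "claw": 4},
])

```text
time_s: 5.75
position: [0.4851, -0.0084, 0.0696]
eef_rot: [3.14, 0.0, 1.315]
force: [-1.1, -0.1, -0.3]
grip_width: 0.459
```

Run:
```python
from h import *
delta(.4847,-.0142,.0105)
W,im=snap("wrist","w5")
```

```text
t 5.75 pos [ 0.4851 -0.0084  0.0696] jaw 75.3 q6 -1.56 shift cm [-0.56  0.1   5.91] turn [0.1 0.  0. ]
```

View pics/w5.png

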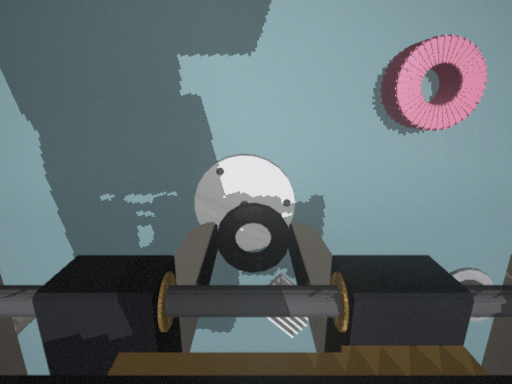

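Call:
carry_out([
  {"dx": -0.5, "dy": 0.1, "dz": 0, "ax": 0.1, "ay": 0, "az": 0, "claw": 4},
  {"dx": 0, "dy": 0, "dz": 0.5, "ax": 0, "ay": 0, "az": 0, "claw": 4},
  {"dx": 0, "dy": 0, "dz": 0.5, "ax": 0, "ay": 0, "az": 0, "claw": 4},
  {"dx": 0, "dy": 0, "dz": 0, "ax": 0, "ay": 0, "az": 0, "claw": 4},
])

```text
time_s: 6.2
position: [0.4867, -0.0138, 0.0615]
eef_rot: [3.137, 0.0, 1.316]
force: [0.0, 0.5, -0.7]
grip_width: 0.462
```

Run:
```python
from h import *
delta(.4847,-.0142,.0105)
```

```text
t 6.2 pos [ 0.4867 -0.0138  0.0615] jaw 75.4 q6 -1.57 shift cm [-0.09 -0.2   5.1 ] turn [0.2 0.  0. ]
```

Call:
carry_out([
  {"dx": -0.1, "dy": -0.2, "dz": 0.5, "ax": 0.2, "ay": 0, "az": 0, "claw": 4},
  {"dx": 0, "dy": 0, "dz": 0.9, "ax": 0, "ay": 0, "az": 0, "claw": 4},
  {"dx": 0, "dy": 0, "dz": 0.9, "ax": 0, "ay": 0, "az": 0, "claw": 4},
  {"dx": 0, "dy": 0, "dz": 0.9, "ax": 0, "ay": 0, "az": 0, "claw": 4},
  {"dx": 0, "dy": 0, "dz": 0.6, "ax": 0, "ay": 0, "az": 0, "claw": 4},
  {"dx": 0, "dy": 0, "dz": 0, "ax": 0, "ay": 0, "az": 0, "claw": 4},
])

```text
time_s: 6.8
position: [0.4839, -0.0145, 0.0197]
eef_rot: [-3.141, 0.0, 1.315]
force: [0.6, 0.3, -0.9]
grip_width: 0.462
```

Run:
```python
from h import *
delta(.4847,-.0142,.0105)
```

```text
t 6.8 pos [ 0.4839 -0.0145  0.0197] jaw 75.3 q6 -1.58 shift cm [0.05 0.07 0.92] turn [-0.  0. -0.]
```

Call:
carry_out([
  {"dx": 0, "dy": 0, "dz": 0.4, "ax": 0, "ay": 0, "az": 0, "claw": 4},
  {"dx": 0, "dy": 0, "dz": 0.3, "ax": 0, "ay": 0, "az": 0, "claw": 4},
  {"dx": 0, "dy": 0, "dz": 0.15, "ax": 0, "ay": 0, "az": 0, "claw": 4},
  {"dx": 0, "dy": 0, "dz": 0, "ax": 0, "ay": 0, "az": 0, "claw": 4},
])

```text
time_s: 7.2
position: [0.4841, -0.0145, 0.0105]
eef_rot: [-3.141, 0.0, 1.315]
force: [-0.4, 0.0, -1.7]
grip_width: 0.457
```

Run:
```python
from h import *
delta(.4847,-.0142,.0105)
```

```text
t 7.2 pos [ 0.4841 -0.0145  0.0105] jaw 75.4 q6 -1.58 shift cm [ 0.05  0.05 -0.  ] turn [-0.  0. -0.]
```

Call:
carry_out([
  {"dx": 0, "dy": 0, "dz": 0.1, "ax": 0, "ay": 0, "az": 0, "claw": 4},
  {"dx": 0, "dy": 0, "dz": 0.05, "ax": 0, "ay": 0, "az": 0, "claw": 4},
  {"dx": 0, "dy": 0, "dz": 0, "ax": 0, "ay": 0, "az": 0, "claw": 4},
])

```text
time_s: 7.5
position: [0.4845, -0.0146, 0.0106]
eef_rot: [3.141, 0.0, 1.315]
force: [0.7, -0.2, -0.3]
grip_width: 0.462
```

Call:
carry_out([
  {"dx": 0, "dy": 0, "dz": 0.15, "ax": 0, "ay": 0, "az": 0, "claw": 4},
  {"dx": 0, "dy": 0, "dz": 0.1, "ax": 0, "ay": 0, "az": 0, "claw": 4},
  {"dx": 0, "dy": 0, "dz": 0, "ax": 0, "ay": 0, "az": 0, "claw": 4},
])

```text
time_s: 7.8
position: [0.4852, -0.0147, 0.0103]
eef_rot: [3.139, 0.0, 1.316]
force: [0.5, -0.9, 0.1]
grip_width: 0.461
```

Call:
carry_out([
  {"dx": 0, "dy": -0.1, "dz": 0.3, "ax": 0.1, "ay": 0, "az": 0, "claw": 4},
  {"dx": 0, "dy": 0, "dz": 0, "ax": 0, "ay": 0, "az": 0, "claw": 4},
])

```text
time_s: 8.0
position: [0.4859, -0.0149, 0.0086]
eef_rot: [3.137, 0.0, 1.315]
force: [-0.6, 0.3, -0.3]
grip_width: 0.462
```

Run:
```python
from h import *
delta(.4847,-.0142,.0105)
W,im=snap("wrist","w6")
i,im2=snap("side","d6")
cv2.imwrite("pics/d6c.png",cv2.resize(cv2.cvtColor(im2[170:250,200:310],cv2.COLOR_RGB2BGR),None,fx=6,fy=6,interpolation=cv2.INTER_CUBIC))
```

```text
t 8.0 pos [ 0.4859 -0.0149  0.0086] jaw 75.4 q6 -1.58 shift cm [ 0.04 -0.13 -0.19] turn [0.3 0.  0. ]
```

View pics/w6.png

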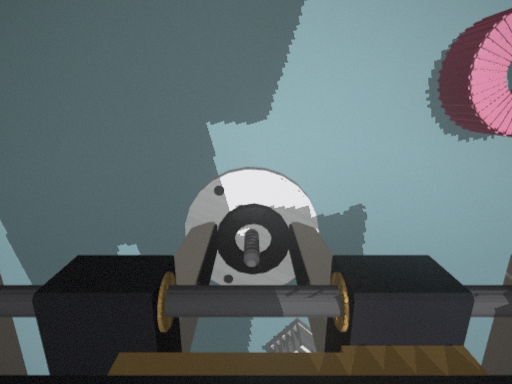

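View pics/d6c.png

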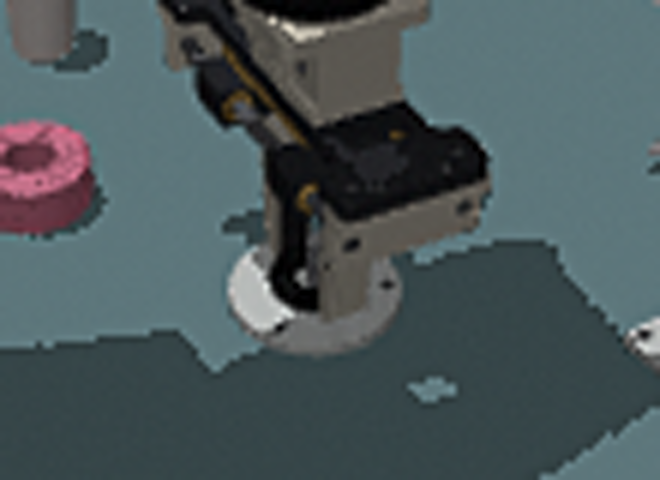

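Call:
carry_out([
  {"dx": 0, "dy": 0, "dz": 0, "ax": 0, "ay": 0, "az": 0, "claw": 6},
  {"dx": 0, "dy": 0, "dz": 0, "ax": 0, "ay": 0, "az": 0, "claw": 6},
  {"dx": 0, "dy": 0, "dz": 0, "ax": 0, "ay": 0, "az": 0, "claw": 6},
  {"dx": 0, "dy": 0, "dz": -1, "ax": 0.2, "ay": 0, "az": 0, "claw": 6},
  {"dx": 0, "dy": 0, "dz": -3, "ax": 0, "ay": 0, "az": 0, "claw": 6},
  {"dx": 0, "dy": 0, "dz": -4, "ax": 0, "ay": 0, "az": 0, "claw": 6},
  {"dx": -1, "dy": 0, "dz": -3, "ax": 0, "ay": 0, "az": 0, "claw": 7},
  {"dx": -4, "dy": 1, "dz": -1, "ax": 0, "ay": 0, "az": 0, "claw": 7},
  {"dx": -4.5, "dy": 1.2, "dz": 0, "ax": 0, "ay": 0, "az": 0, "claw": 7},
  {"dx": -4.5, "dy": 1.2, "dz": 0, "ax": 0, "ay": 0, "az": 0, "claw": 7},
  {"dx": -4.5, "dy": 1.2, "dz": 0, "ax": 0, "ay": 0, "az": 0, "claw": 7},
  {"dx": -4.5, "dy": 1.2, "dz": 0, "ax": 0, "ay": 0, "az": 0, "claw": 7},
  {"dx": -4.5, "dy": 1.2, "dz": 0, "ax": 0, "ay": 0, "az": 0, "claw": 7},
  {"dx": -4, "dy": 1.2, "dz": 0, "ax": 0, "ay": 0, "az": 0, "claw": 7},
  {"dx": -3, "dy": 0.8, "dz": 0, "ax": 0, "ay": 0, "az": 0, "claw": 7},
  {"dx": -2, "dy": 0.6, "dz": 0, "ax": 0, "ay": 0, "az": 0, "claw": 7},
  {"dx": -1, "dy": 0, "dz": 0, "ax": 0, "ay": 0, "az": 0, "claw": 7},
  {"dx": 0, "dy": 0, "dz": 0, "ax": 0, "ay": 0, "az": 0, "claw": 7},
])

```text
time_s: 9.9
position: [0.4831, -0.4145, 0.1397]
eef_rot: [3.14, -0.001, 1.319]
force: [-0.2, 1.8, 0.8]
grip_width: 0.753
```

Run:
```python
from h import *
delta(.4852,-.405,.05)
W,im=snap("wrist","w7")
```

```text
t 9.9 pos [ 0.4831 -0.4145  0.1397] jaw 75.6 q6 -2.2 shift cm [ 0.95 -0.05  8.97] turn [ 0.1 -0.1 -0. ]
```

View pics/w7.png

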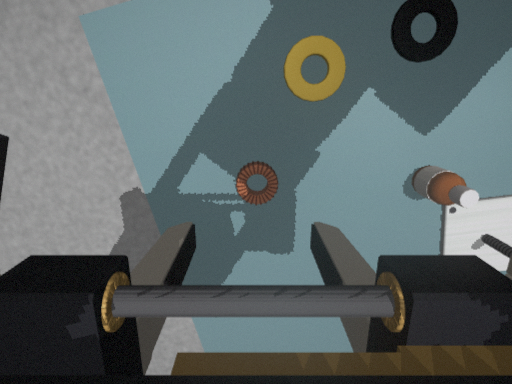

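Run:
```python
from h import *
W=bot.camera_info("wrist")
p=onplane(W,257,183,.011);print(p)
delta(*p,.05)
print(onplane(W,424,28,.006),"ldisc",onplane(W,426,180,.0),"bottle base")
```

```text
[ 0.48647121 -0.40883945]
t 9.95 pos [ 0.4834 -0.4136  0.1397] jaw 75.6 q6 -2.2 shift cm [0.52 0.17 8.97] turn [ 0.1 -0.1 -0. ]
[ 0.38474751 -0.22716167] ldisc [ 0.5309275  -0.23522044] bottle base
```

Call:
carry_out([
  {"dx": 0.5, "dy": 0.2, "dz": 1, "ax": 0, "ay": 0, "az": 0, "claw": 6.5},
  {"dx": 0, "dy": 0, "dz": 2.5, "ax": 0, "ay": 0, "az": 0, "claw": 6.5},
  {"dx": 0, "dy": 0, "dz": 2.5, "ax": 0, "ay": 0, "az": 0, "claw": 6.5},
  {"dx": 0, "dy": 0, "dz": 2, "ax": 0, "ay": 0, "az": 0, "claw": 6.5},
  {"dx": 0, "dy": 0, "dz": 1.2, "ax": 0, "ay": 0, "az": 0, "claw": 6.5},
  {"dx": 0, "dy": 0, "dz": 0, "ax": 0, "ay": 0, "az": 0, "claw": 6.5},
  {"dx": 0, "dy": 0, "dz": 0, "ax": 0, "ay": 0, "az": 0, "claw": 6.5},
])

```text
time_s: 10.65
position: [0.4895, -0.3966, 0.0445]
eef_rot: [3.141, -0.006, 1.328]
force: [-0.7, -0.9, 0.2]
grip_width: 0.702
```

Run:
```python
from h import *
delta(.4865,-.4088,.004)
```

```text
t 10.65 pos [ 0.4895 -0.3966  0.0445] jaw 76.1 q6 -2.19 shift cm [-1.28 -0.    4.04] turn [ 0.  -0.3 -0. ]
```

Call:
carry_out([
  {"dx": -1.1, "dy": 0, "dz": 0, "ax": 0, "ay": -0.3, "az": 0, "claw": 6.5},
  {"dx": 0, "dy": 0, "dz": 0, "ax": 0, "ay": 0, "az": 0, "claw": 6.5},
  {"dx": 0, "dy": 0, "dz": 1, "ax": 0, "ay": 0, "az": 0, "claw": 6.5},
  {"dx": 0, "dy": 0, "dz": 0, "ax": 0, "ay": 0, "az": 0, "claw": 6.5},
])

```text
time_s: 11.05
position: [0.4883, -0.4098, 0.0372]
eef_rot: [3.136, 0.004, 1.329]
force: [-0.5, -0.8, -0.9]
grip_width: 0.701
```

Run:
```python
from h import *
delta(.4865,-.4088,.004)
```

```text
t 11.05 pos [ 0.4883 -0.4098  0.0372] jaw 76.1 q6 -2.2 shift cm [ 0.06 -0.22  3.32] turn [0.3 0.2 0. ]
```

Call:
carry_out([
  {"dx": 0, "dy": -0.2, "dz": 0.8, "ax": 0.3, "ay": 0.2, "az": 0, "claw": 6.5},
  {"dx": 0, "dy": 0, "dz": 0.8, "ax": 0, "ay": 0, "az": 0, "claw": 6.5},
  {"dx": 0, "dy": 0, "dz": 0.8, "ax": 0, "ay": 0, "az": 0, "claw": 6.5},
  {"dx": 0, "dy": 0, "dz": 0.4, "ax": 0, "ay": 0, "az": 0, "claw": 6.5},
  {"dx": 0, "dy": 0, "dz": 0, "ax": 0, "ay": 0, "az": 0, "claw": 6.5},
])

```text
time_s: 11.55
position: [0.4858, -0.4092, 0.0061]
eef_rot: [-3.14, -0.001, 1.328]
force: [-0.2, -0.7, 0.1]
grip_width: 0.698
```

Run:
```python
from h import *
delta(.4865,-.4088,.004)
W,im=snap("wrist","w8")
```

```text
t 11.55 pos [ 0.4858 -0.4092  0.0061] jaw 76.1 q6 -2.2 shift cm [0.06 0.06 0.21] turn [-0.1 -0.1  0. ]
```

View pics/w8.png

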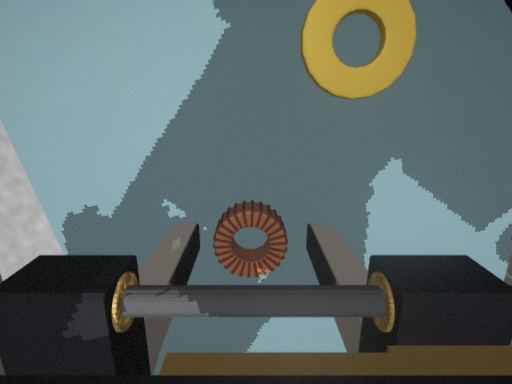

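Call:
carry_out([
  {"dx": 0, "dy": 0, "dz": 0, "ax": 0, "ay": 0, "az": 0, "claw": 3.8},
  {"dx": 0, "dy": 0, "dz": 0, "ax": 0, "ay": 0, "az": 0, "claw": 3.8},
  {"dx": 0, "dy": 0, "dz": 0, "ax": 0, "ay": 0, "az": 0, "claw": 3.8},
  {"dx": 0, "dy": 0, "dz": 0, "ax": 0, "ay": 0, "az": 0, "claw": 3.8},
  {"dx": 0, "dy": 0, "dz": 0, "ax": 0, "ay": 0, "az": 0, "claw": 3.8},
  {"dx": 0, "dy": 0, "dz": 0, "ax": 0, "ay": 0, "az": 0, "claw": 3.8},
], grip_force=20)

```text
time_s: 12.2
position: [0.4863, -0.4096, 0.0072]
eef_rot: [3.141, 0.0, 1.328]
force: [-0.2, -0.4, -1.3]
grip_width: 0.446
```

Call:
carry_out([
  {"dx": 0, "dy": 0, "dz": -1, "ax": 0, "ay": 0, "az": 0, "claw": 3.8},
  {"dx": 0, "dy": 0, "dz": -3, "ax": 0, "ay": 0, "az": 0, "claw": 3.8},
  {"dx": 0, "dy": 0, "dz": -3.5, "ax": 0, "ay": 0, "az": 0, "claw": 3.8},
  {"dx": 0, "dy": 0, "dz": -3, "ax": 0, "ay": 0, "az": 0, "claw": 3.8},
  {"dx": 1, "dy": 0, "dz": -2, "ax": 0, "ay": 0, "az": 0, "claw": 3.8},
  {"dx": 4, "dy": -0.9, "dz": 0, "ax": 0, "ay": 0, "az": 0, "claw": 3.8},
  {"dx": 4.5, "dy": -1.2, "dz": 0, "ax": 0, "ay": 0, "az": 0, "claw": 3.8},
  {"dx": 4.5, "dy": -1.2, "dz": 0, "ax": 0, "ay": 0, "az": 0, "claw": 3.8},
  {"dx": 4.5, "dy": -1.2, "dz": 0, "ax": 0, "ay": 0, "az": 0, "claw": 3.8},
  {"dx": 4.5, "dy": -1.2, "dz": 0, "ax": 0, "ay": 0, "az": 0, "claw": 3.8},
  {"dx": 4.5, "dy": -1.2, "dz": 0, "ax": 0, "ay": 0, "az": 0, "claw": 3.8},
  {"dx": 4, "dy": -1, "dz": 0, "ax": 0, "ay": 0, "az": 0, "claw": 3.8},
  {"dx": 3, "dy": -0.8, "dz": 0, "ax": 0, "ay": 0, "az": 0, "claw": 3.8},
  {"dx": 2, "dy": -0.6, "dz": 0, "ax": 0, "ay": 0, "az": 0, "claw": 3.8},
  {"dx": 1, "dy": 0, "dz": 0, "ax": 0, "ay": 0, "az": 0, "claw": 3.8},
  {"dx": 0, "dy": 0, "dz": 0, "ax": 0, "ay": 0, "az": 0, "claw": 3.8},
  {"dx": 0, "dy": 0, "dz": 0, "ax": 0, "ay": 0, "az": 0, "claw": 3.8},
])

```text
time_s: 13.9
position: [0.4877, -0.0125, 0.1482]
eef_rot: [3.126, 0.004, 1.325]
force: [-0.6, -1.2, -0.8]
grip_width: 0.445
```

Run:
```python
from h import *
delta(.4847,-.0142,.06)
W,im=snap("wrist","w9")
```

```text
t 13.9 pos [ 0.4877 -0.0125  0.1482] jaw 75.9 q6 -1.58 shift cm [-0.21 -0.39  8.82] turn [0.9 0.2 0. ]
```

View pics/w9.png

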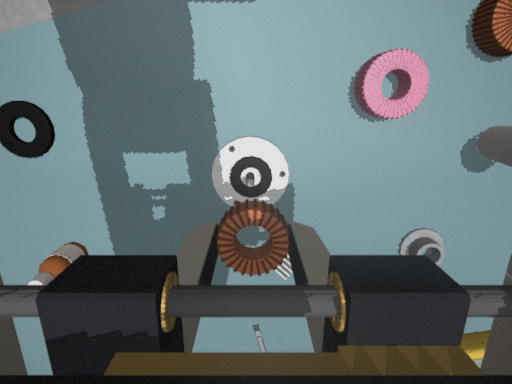

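Run:
```python
from h import *
W=bot.camera_info("wrist");s=bot.observe()
print(onplane(W,250.5,173,.008),onplane(W,251,177,.014)); q=onplane(W,253,238,s["position"][2]+.006);print(q-s["position"][:2])
delta(.4845,-.0135,.06)
```

```text
[ 0.48354853 -0.01388444] [ 0.48636902 -0.01400032]
[-0.00096721  0.00114228]
t 13.95 pos [ 0.4878 -0.0127  0.1482] jaw 75.9 q6 -1.58 shift cm [-0.12 -0.45  8.82] turn [0.9 0.2 0. ]
```

Call:
carry_out([
  {"dx": -0.2, "dy": -0.4, "dz": 1, "ax": 0.9, "ay": 0.2, "az": 0, "claw": 3.8},
  {"dx": 0, "dy": 0, "dz": 2.5, "ax": 0, "ay": 0, "az": 0, "claw": 3.8},
  {"dx": 0, "dy": 0, "dz": 2.5, "ax": 0, "ay": 0, "az": 0, "claw": 3.8},
  {"dx": 0, "dy": 0, "dz": 1, "ax": 0, "ay": 0, "az": 0, "claw": 3.8},
  {"dx": 0, "dy": 0, "dz": 0, "ax": 0, "ay": 0, "az": 0, "claw": 3.8},
  {"dx": 0, "dy": 0, "dz": 0, "ax": 0, "ay": 0, "az": 0, "claw": 3.8},
])

```text
time_s: 14.55
position: [0.4835, -0.0202, 0.0744]
eef_rot: [-3.139, 0.001, 1.317]
force: [0.8, -0.3, -0.2]
grip_width: 0.449
```

Run:
```python
from h import *
delta(.4848,-.0145,.0225)
```

```text
t 14.55 pos [ 0.4835 -0.0202  0.0744] jaw 75.5 q6 -1.59 shift cm [ 0.59 -0.01  5.19] turn [-0.2  0.1 -0. ]
```

Call:
carry_out([
  {"dx": 0.5, "dy": 0, "dz": 0.3, "ax": -0.2, "ay": 0.1, "az": 0, "claw": 3.8},
  {"dx": 0, "dy": 0, "dz": 0.6, "ax": 0, "ay": 0, "az": 0, "claw": 3.8},
  {"dx": 0, "dy": 0, "dz": 0.6, "ax": 0, "ay": 0, "az": 0, "claw": 3.8},
  {"dx": 0, "dy": 0, "dz": 0, "ax": 0, "ay": 0, "az": 0, "claw": 3.8},
])

```text
time_s: 14.95
position: [0.4869, -0.0156, 0.0607]
eef_rot: [3.136, -0.001, 1.317]
force: [-0.9, -0.2, -1.2]
grip_width: 0.448
```

Run:
```python
from h import *
delta(.4848,-.0145,.0225)
```

```text
t 14.95 pos [ 0.4869 -0.0156  0.0607] jaw 75.4 q6 -1.58 shift cm [ 0.05 -0.25  3.81] turn [ 0.3 -0.1 -0. ]
```

Call:
carry_out([
  {"dx": 0.1, "dy": -0.2, "dz": 0.6, "ax": 0.3, "ay": 0, "az": 0, "claw": 3.8},
  {"dx": 0, "dy": 0, "dz": 0.8, "ax": 0, "ay": 0, "az": 0, "claw": 3.8},
  {"dx": 0, "dy": 0, "dz": 0.8, "ax": 0, "ay": 0, "az": 0, "claw": 3.8},
  {"dx": 0, "dy": 0, "dz": 0.6, "ax": 0, "ay": 0, "az": 0, "claw": 3.8},
  {"dx": 0, "dy": 0, "dz": 0.3, "ax": 0, "ay": 0, "az": 0, "claw": 3.8},
  {"dx": 0, "dy": 0, "dz": 0, "ax": 0, "ay": 0, "az": 0, "claw": 3.8},
])

```text
time_s: 15.55
position: [0.4849, -0.0137, 0.0267]
eef_rot: [-3.141, -0.001, 1.317]
force: [0.3, 0.1, -0.3]
grip_width: 0.443
```

Run:
```python
from h import *
delta(.4848,-.0145,.0225)
```

```text
t 15.55 pos [ 0.4849 -0.0137  0.0267] jaw 75.5 q6 -1.58 shift cm [-0.08  0.01  0.42] turn [-0. -0.  0.]
```

Call:
carry_out([
  {"dx": 0, "dy": 0, "dz": 0.3, "ax": 0, "ay": 0, "az": 0, "claw": 3.8},
  {"dx": 0, "dy": 0, "dz": 0.3, "ax": 0, "ay": 0, "az": 0, "claw": 3.8},
  {"dx": 0, "dy": 0, "dz": 0, "ax": 0, "ay": 0, "az": 0, "claw": 3.8},
])

```text
time_s: 15.85
position: [0.486, -0.014, 0.0223]
eef_rot: [3.14, -0.001, 1.318]
force: [0.0, -0.8, -1.6]
grip_width: 0.446
```

Call:
carry_out([
  {"dx": 0, "dy": 0, "dz": 0.3, "ax": 0, "ay": 0, "az": 0, "claw": 3.8},
  {"dx": 0, "dy": 0, "dz": 0, "ax": 0, "ay": 0, "az": 0, "claw": 3.8},
])

```text
time_s: 16.05
position: [0.4873, -0.0143, 0.0214]
eef_rot: [3.136, -0.001, 1.318]
force: [-0.2, -0.2, -1.2]
grip_width: 0.447
```

Call:
carry_out([
  {"dx": 0, "dy": 0, "dz": 0, "ax": 0, "ay": 0, "az": 0, "claw": 5.5},
  {"dx": 0, "dy": 0, "dz": 0, "ax": 0, "ay": 0, "az": 0, "claw": 6},
  {"dx": 0, "dy": 0, "dz": 0, "ax": 0, "ay": 0, "az": 0, "claw": 6},
  {"dx": 0, "dy": 0, "dz": -1, "ax": 0.2, "ay": 0, "az": 0, "claw": 6},
  {"dx": 0, "dy": 0, "dz": -3, "ax": 0, "ay": 0, "az": 0, "claw": 6},
  {"dx": 0, "dy": 0, "dz": -3, "ax": 0, "ay": 0, "az": 0, "claw": 7.5},
  {"dx": -1, "dy": 0, "dz": -3, "ax": 0, "ay": 0, "az": 0, "claw": 7.5},
  {"dx": -4, "dy": -0.8, "dz": -1, "ax": 0, "ay": 0, "az": 0, "claw": 7.5},
  {"dx": -4.5, "dy": -1, "dz": 0, "ax": 0, "ay": 0, "az": 0, "claw": 7.5},
  {"dx": -4.5, "dy": -1, "dz": 0, "ax": 0, "ay": 0, "az": 0, "claw": 7.5},
  {"dx": -4, "dy": -1, "dz": 0, "ax": 0, "ay": 0, "az": 0, "claw": 7.5},
  {"dx": -3, "dy": -0.5, "dz": 0, "ax": 0, "ay": 0, "az": 0, "claw": 7.5},
  {"dx": -2, "dy": -0.3, "dz": 0, "ax": 0, "ay": 0, "az": 0, "claw": 7.5},
  {"dx": 0, "dy": 0, "dz": 0, "ax": 0, "ay": 0, "az": 0, "claw": 7.5},
  {"dx": 0, "dy": 0, "dz": 0, "ax": 0, "ay": 0, "az": 0, "claw": 7.5},
])

```text
time_s: 17.55
position: [0.3834, -0.2342, 0.1432]
eef_rot: [3.133, 0.004, 1.32]
force: [1.0, -0.0, -0.4]
grip_width: 0.805
```

Run:
```python
from h import *
delta(.3845,-.227,.05)
W,im=snap("wrist","w10")
i,im2=snap("side","d10")
cv2.imwrite("pics/d10c.png",cv2.resize(cv2.cvtColor(im2[170:250,200:310],cv2.COLOR_RGB2BGR),None,fx=6,fy=6,interpolation=cv2.INTER_CUBIC))
```

```text
t 17.55 pos [ 0.3834 -0.2342  0.1432] jaw 75.6 q6 -2.12 shift cm [ 0.76 -0.15  9.32] turn [0.5 0.2 0. ]
```

View pics/w10.png

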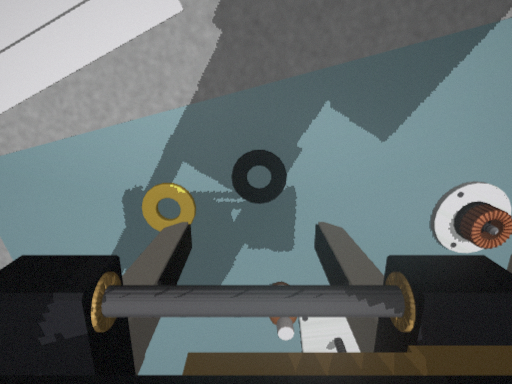

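View pics/d10c.png

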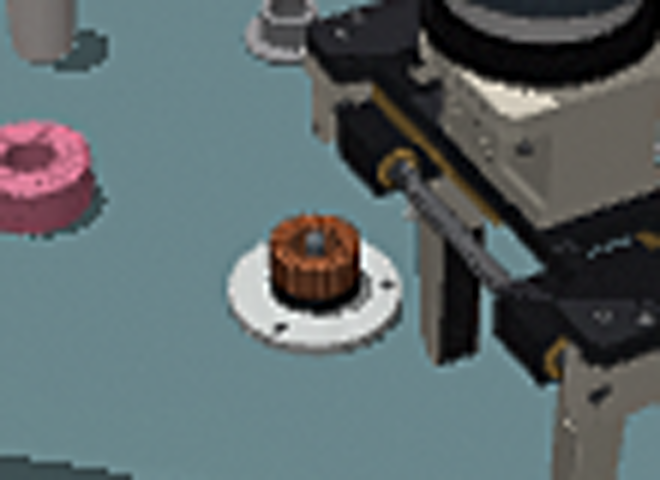

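Run:
```python
from h import *
W=bot.camera_info("wrist")
p=onplane(W,259.5,176.7,.006);print(p)
delta(*p,.05)
```

```text
[ 0.38386093 -0.22608757]
t 17.65 pos [ 0.3838 -0.2336  0.1431] jaw 75.7 q6 -2.12 shift cm [ 0.77 -0.25  9.3 ] turn [0.5 0.2 0. ]
```

Call:
carry_out([
  {"dx": 0.6, "dy": -0.2, "dz": 0.5, "ax": 0.5, "ay": 0.2, "az": 0, "claw": 7.5},
  {"dx": 0, "dy": 0, "dz": 2.5, "ax": 0, "ay": 0, "az": 0, "claw": 7.5},
  {"dx": 0, "dy": 0, "dz": 3, "ax": 0, "ay": 0, "az": 0, "claw": 7.5},
  {"dx": 0, "dy": 0, "dz": 2, "ax": 0, "ay": 0, "az": 0, "claw": 7.5},
  {"dx": 0, "dy": 0, "dz": 1.5, "ax": 0, "ay": 0, "az": 0, "claw": 7.5},
  {"dx": 0, "dy": 0, "dz": 0, "ax": 0, "ay": 0, "az": 0, "claw": 7.5},
  {"dx": 0, "dy": 0, "dz": 0, "ax": 0, "ay": 0, "az": 0, "claw": 7.5},
])

```text
time_s: 18.35
position: [0.3859, -0.218, 0.0444]
eef_rot: [-3.139, -0.003, 1.333]
force: [-0.1, 0.4, 0.3]
grip_width: 0.806
```

Run:
```python
from h import *
delta(.3838,-.2263,.003)
```

```text
t 18.35 pos [ 0.3859 -0.218   0.0444] jaw 76.4 q6 -2.1 shift cm [-0.87  0.    4.14] turn [-0.2 -0.1  0. ]
```

Call:
carry_out([
  {"dx": -0.8, "dy": 0, "dz": 0.5, "ax": -0.2, "ay": -0.1, "az": 0, "claw": 7.5},
  {"dx": 0, "dy": 0, "dz": 0.8, "ax": 0, "ay": 0, "az": 0, "claw": 7.5},
  {"dx": 0, "dy": 0, "dz": 0.8, "ax": 0, "ay": 0, "az": 0, "claw": 7.5},
  {"dx": 0, "dy": 0, "dz": 0.6, "ax": 0, "ay": 0, "az": 0, "claw": 7.5},
  {"dx": 0, "dy": 0, "dz": 0.3, "ax": 0, "ay": 0, "az": 0, "claw": 7.5},
  {"dx": 0, "dy": 0, "dz": 0, "ax": 0, "ay": 0, "az": 0, "claw": 7.5},
  {"dx": 0, "dy": 0, "dz": 0, "ax": 0, "ay": 0, "az": 0, "claw": 7.5},
])

```text
time_s: 19.05
position: [0.3855, -0.2271, 0.014]
eef_rot: [3.137, 0.001, 1.334]
force: [0.2, -0.3, 0.2]
grip_width: 0.806
```

Run:
```python
from h import *
delta(.3838,-.2263,.003)
W,im=snap("wrist","w11")
```

```text
t 19.05 pos [ 0.3855 -0.2271  0.014 ] jaw 76.4 q6 -2.12 shift cm [ 0.04 -0.19  1.09] turn [0.2 0.1 0. ]
```

View pics/w11.png

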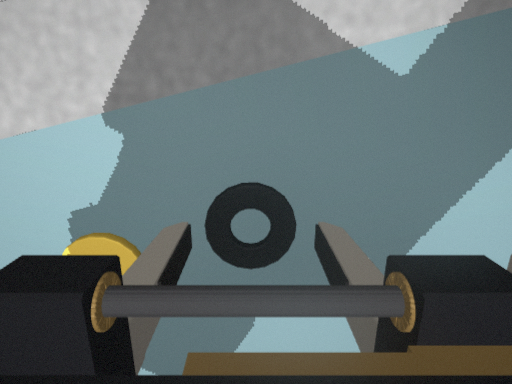

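Call:
carry_out([
  {"dx": 0, "dy": -0.2, "dz": 0.4, "ax": 0.2, "ay": 0.1, "az": 0, "claw": 7.5},
  {"dx": 0, "dy": 0, "dz": 0.4, "ax": 0, "ay": 0, "az": 0, "claw": 7.5},
  {"dx": 0, "dy": 0, "dz": 0.3, "ax": 0, "ay": 0, "az": 0, "claw": 7.5},
  {"dx": 0, "dy": 0, "dz": 0, "ax": 0, "ay": 0, "az": 0, "claw": 7.5},
])

```text
time_s: 19.5
position: [0.3838, -0.2269, 0.0026]
eef_rot: [3.14, 0.0, 1.334]
force: [0.2, -0.0, 0.6]
grip_width: 0.807
```

Run:
```python
from h import *
delta(.3838,-.2263,.003)
```

```text
t 19.5 pos [ 0.3838 -0.2269  0.0026] jaw 76.4 q6 -2.12 shift cm [ 0.06 -0.01 -0.04] turn [0.1 0.  0. ]
```

Call:
carry_out([
  {"dx": 0, "dy": 0, "dz": 0, "ax": 0, "ay": 0, "az": 0, "claw": 5.4},
  {"dx": 0, "dy": 0, "dz": 0, "ax": 0, "ay": 0, "az": 0, "claw": 5.4},
  {"dx": 0, "dy": 0, "dz": 0, "ax": 0, "ay": 0, "az": 0, "claw": 5.4},
  {"dx": 0, "dy": 0, "dz": 0, "ax": 0, "ay": 0, "az": 0, "claw": 5.4},
  {"dx": 0, "dy": 0, "dz": 0, "ax": 0, "ay": 0, "az": 0, "claw": 5.4},
  {"dx": 0, "dy": 0, "dz": 0, "ax": 0, "ay": 0, "az": 0, "claw": 5.4},
], grip_force=15)

```text
time_s: 20.1
position: [0.3839, -0.2269, 0.0027]
eef_rot: [3.14, 0.0, 1.334]
force: [0.2, 0.2, -0.4]
grip_width: 0.605
```

Call:
carry_out([
  {"dx": 0, "dy": 0, "dz": -1, "ax": 0, "ay": 0, "az": 0, "claw": 5.4},
  {"dx": 0, "dy": 0, "dz": -3, "ax": 0, "ay": 0, "az": 0, "claw": 5.4},
  {"dx": 0, "dy": 0, "dz": -3.5, "ax": 0, "ay": 0, "az": 0, "claw": 5.4},
  {"dx": 0, "dy": 0, "dz": -3.5, "ax": 0, "ay": 0, "az": 0, "claw": 5.4},
  {"dx": 0.5, "dy": 1, "dz": -1.5, "ax": 0, "ay": 0, "az": 0, "claw": 5.4},
  {"dx": 1.5, "dy": 3, "dz": 0, "ax": 0, "ay": 0, "az": 0, "claw": 5.4},
  {"dx": 1.8, "dy": 3.8, "dz": 0, "ax": 0, "ay": 0, "az": 0, "claw": 5.4},
  {"dx": 1.8, "dy": 4, "dz": 0, "ax": 0, "ay": 0, "az": 0, "claw": 5.4},
  {"dx": 1.8, "dy": 3.8, "dz": 0, "ax": 0, "ay": 0, "az": 0, "claw": 5.4},
  {"dx": 1.4, "dy": 3, "dz": 0, "ax": 0, "ay": 0, "az": 0, "claw": 5.4},
  {"dx": 0.9, "dy": 2, "dz": 0, "ax": 0, "ay": 0, "az": 0, "claw": 5.4},
  {"dx": 0, "dy": 0, "dz": 0, "ax": 0, "ay": 0, "az": 0, "claw": 5.4},
  {"dx": 0, "dy": 0, "dz": 0, "ax": 0, "ay": 0, "az": 0, "claw": 5.4},
])

```text
time_s: 21.4
position: [0.6141, -0.1781, 0.143]
eef_rot: [3.134, 0.002, 1.332]
force: [-0.1, 0.1, 0.1]
grip_width: 0.605
```

Run:
```python
from h import *
delta(.608,-.181,.09)
W,im=snap("wrist","w12")
```

```text
t 21.4 pos [ 0.6141 -0.1781  0.143 ] jaw 76.3 q6 -1.79 shift cm [-0.42 -0.56  5.3 ] turn [0.4 0.1 0. ]
```

View pics/w12.png

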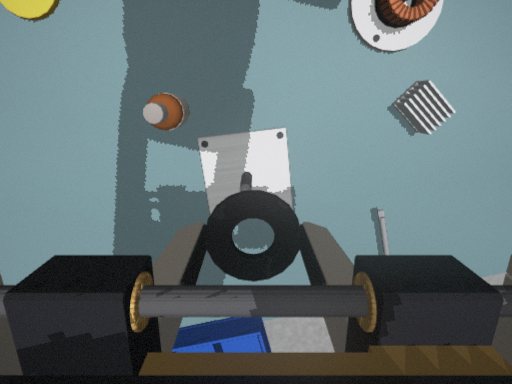

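Run:
```python
import cv2
a=cv2.imread("pics/w12.png")[115:285,170:340]
cv2.imwrite("pics/w12c.png",cv2.resize(a,None,fx=3.5,fy=3.5,interpolation=cv2.INTER_CUBIC))
```

```text
(no output)
```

View pics/w12c.png

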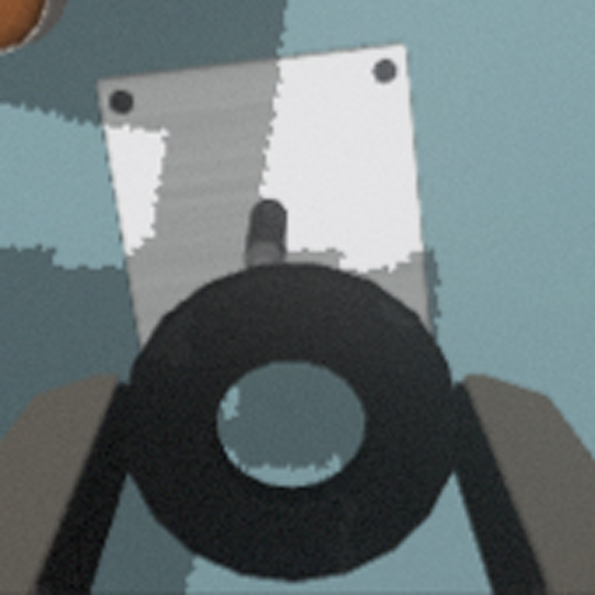

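Run:
```python
from h import *
W=bot.camera_info("wrist");s=bot.observe()
p=onplane(W,246.9,176.5,.008);print(p,onplane(W,245.7,187.5,.062)); q=onplane(W,253.4,235.9,s["position"][2]+.004);print(q-s["position"][:2])
t=s["position"][:2]+p-q;print(t)
delta(*t,.08)
```

```text
[ 0.61017851 -0.18298783] [ 0.606384   -0.18197281]
[-0.0012627   0.00141844]
[ 0.61144121 -0.18440627]
t 21.45 pos [ 0.614  -0.1782  0.1431] jaw 76.3 q6 -1.79 shift cm [-0.65 -0.15  6.31] turn [0.4 0.1 0. ]
```

Call:
carry_out([
  {"dx": -0.6, "dy": -0.3, "dz": 0.5, "ax": 0.4, "ay": 0.1, "az": 0, "claw": 5.4},
  {"dx": 0, "dy": 0, "dz": 1.5, "ax": 0, "ay": 0, "az": 0, "claw": 5.4},
  {"dx": 0, "dy": 0, "dz": 1.5, "ax": 0, "ay": 0, "az": 0, "claw": 5.4},
  {"dx": 0, "dy": 0, "dz": 1, "ax": 0, "ay": 0, "az": 0, "claw": 5.4},
  {"dx": 0, "dy": 0, "dz": 0, "ax": 0, "ay": 0, "az": 0, "claw": 5.4},
  {"dx": 0, "dy": 0, "dz": 0, "ax": 0, "ay": 0, "az": 0, "claw": 5.4},
])

```text
time_s: 22.05
position: [0.6027, -0.1873, 0.0979]
eef_rot: [-3.139, 0.001, 1.327]
force: [0.6, -1.1, 0.0]
grip_width: 0.606
```

Run:
```python
from h import *
delta(.6100,-.1835,.0107)
W,im=snap("wrist","w13")
cv2.imwrite("pics/w13c.png",cv2.resize(cv2.cvtColor(im[130:290,160:350],cv2.COLOR_RGB2BGR),None,fx=4,fy=3.5,interpolation=cv2.INTER_CUBIC))
```

```text
t 22.05 pos [ 0.6027 -0.1873  0.0979] jaw 76.0 q6 -1.8 shift cm [0.55 0.64 8.72] turn [-0.2  0.1 -0. ]
```

View pics/w13c.png

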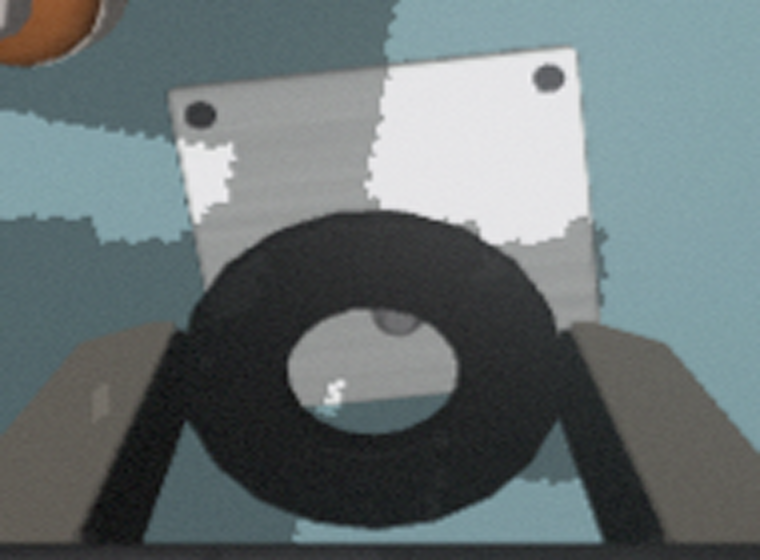

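Run:
```python
from h import *
W=bot.camera_info("wrist");s=bot.observe()
p=onplane(W,259.5,219.2,.062);print(p); q=onplane(W,253.2,235.7,s["position"][2]+.004);print(q-s["position"][:2])
t=s["position"][:2]+p-q;print(t)
delta(*t,.08)
```

```text
[ 0.60785099 -0.18275067]
[-0.00134426  0.0013493 ]
[ 0.60919525 -0.18409997]
t 22.1 pos [ 0.6027 -0.1872  0.098 ] jaw 76.0 q6 -1.8 shift cm [0.46 0.56 1.79] turn [-0.2  0.1 -0. ]
```

Target TCP is about (0.609, -0.184).

Call:
carry_out([
  {"dx": 0.4, "dy": 0.5, "dz": 0.3, "ax": -0.2, "ay": 0.1, "az": 0, "claw": 5.4},
  {"dx": 0, "dy": 0, "dz": 0.5, "ax": 0, "ay": 0, "az": 0, "claw": 5.4},
  {"dx": 0, "dy": 0, "dz": 0.4, "ax": 0, "ay": 0, "az": 0, "claw": 5.4},
  {"dx": 0, "dy": 0, "dz": 0, "ax": 0, "ay": 0, "az": 0, "claw": 5.4},
  {"dx": 0, "dy": 0, "dz": 0, "ax": 0, "ay": 0, "az": 0, "claw": 5.4},
])

```text
time_s: 22.6
position: [0.6102, -0.1846, 0.0867]
eef_rot: [3.138, -0.0, 1.327]
force: [-0.3, 0.5, 0.1]
grip_width: 0.603
```

Run:
```python
from h import *
delta(.6093,-.184,.0107)
```

```text
t 22.6 pos [ 0.6102 -0.1846  0.0867] jaw 76.1 q6 -1.8 shift cm [ 0.04 -0.13  7.6 ] turn [ 0.2 -0.  -0. ]
```

Call:
carry_out([
  {"dx": 0, "dy": -0.2, "dz": 0.6, "ax": 0.2, "ay": 0, "az": 0, "claw": 5.4},
  {"dx": 0, "dy": 0, "dz": 0.9, "ax": 0, "ay": 0, "az": 0, "claw": 5.4},
  {"dx": 0, "dy": 0, "dz": 0.9, "ax": 0, "ay": 0, "az": 0, "claw": 5.4},
  {"dx": 0, "dy": 0, "dz": 0.9, "ax": 0, "ay": 0, "az": 0, "claw": 5.4},
  {"dx": 0, "dy": 0, "dz": 0.9, "ax": 0, "ay": 0, "az": 0, "claw": 5.4},
  {"dx": 0, "dy": 0, "dz": 0, "ax": 0, "ay": 0, "az": 0, "claw": 5.4},
])

```text
time_s: 23.2
position: [0.6075, -0.1837, 0.0402]
eef_rot: [-3.14, -0.0, 1.328]
force: [0.0, 0.1, -0.5]
grip_width: 0.605
```

Run:
```python
from h import *
delta(.6093,-.184,.0107)
```

```text
t 23.2 pos [ 0.6075 -0.1837  0.0402] jaw 76.1 q6 -1.8 shift cm [0.02 0.19 2.95] turn [-0.1 -0.   0. ]
```

Call:
carry_out([
  {"dx": 0, "dy": 0.1, "dz": 0.7, "ax": 0, "ay": 0, "az": 0, "claw": 5.4},
  {"dx": 0, "dy": 0, "dz": 0.8, "ax": 0, "ay": 0, "az": 0, "claw": 5.4},
  {"dx": 0, "dy": 0, "dz": 0.6, "ax": 0, "ay": 0, "az": 0, "claw": 5.4},
  {"dx": 0, "dy": 0, "dz": 0.4, "ax": 0, "ay": 0, "az": 0, "claw": 5.4},
  {"dx": 0, "dy": 0, "dz": 0.2, "ax": 0, "ay": 0, "az": 0, "claw": 5.4},
  {"dx": 0, "dy": 0, "dz": 0, "ax": 0, "ay": 0, "az": 0, "claw": 5.4},
])

```text
time_s: 23.8
position: [0.6087, -0.1842, 0.0106]
eef_rot: [-3.141, -0.0, 1.327]
force: [0.2, 0.3, -0.7]
grip_width: 0.605
```

Run:
```python
from h import *
delta(.6093,-.184,.0107)
W,im=snap("wrist","w14")
cv2.imwrite("pics/w14c.png",cv2.resize(cv2.cvtColor(im[130:290,160:350],cv2.COLOR_RGB2BGR),None,fx=4,fy=3.5,interpolation=cv2.INTER_CUBIC))
```

```text
t 23.8 pos [ 0.6087 -0.1842  0.0106] jaw 76.1 q6 -1.8 shift cm [ 0.03  0.05 -0.01] turn [-0.1 -0.   0. ]
```

View pics/w14c.png

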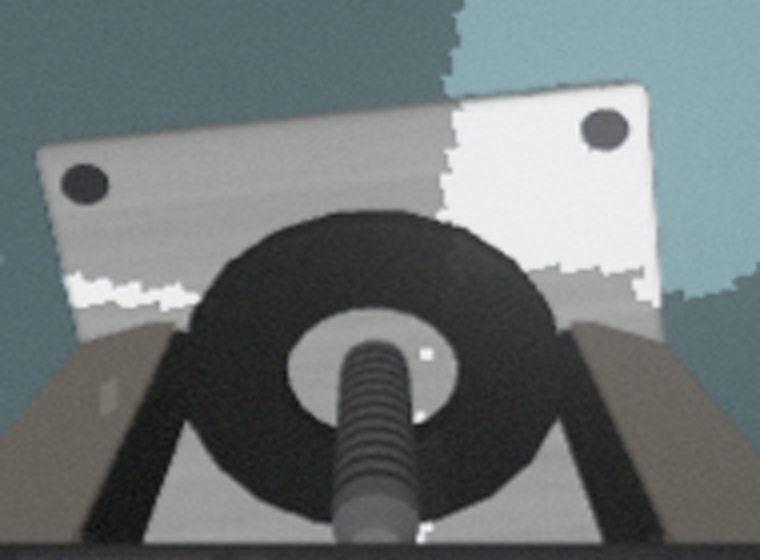

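Call:
carry_out([
  {"dx": 0, "dy": 0, "dz": 0, "ax": 0, "ay": 0, "az": 0, "claw": 7.5},
  {"dx": 0, "dy": 0, "dz": 0, "ax": 0, "ay": 0, "az": 0, "claw": 7.5},
  {"dx": 0, "dy": 0, "dz": 0, "ax": 0, "ay": 0, "az": 0, "claw": 7.5},
  {"dx": 0, "dy": 0, "dz": -1, "ax": 0, "ay": 0, "az": 0, "claw": 7.5},
  {"dx": 0, "dy": 0, "dz": -3, "ax": 0, "ay": 0, "az": 0, "claw": 7.5},
  {"dx": 0, "dy": 0, "dz": -4, "ax": 0, "ay": 0, "az": 0, "claw": 7.5},
  {"dx": 0.5, "dy": -0.5, "dz": -3.5, "ax": 0, "ay": 0, "az": 0, "claw": 8},
  {"dx": 2, "dy": -1.7, "dz": -1, "ax": 0, "ay": 0, "az": 0, "claw": 8},
  {"dx": 3.6, "dy": -3, "dz": 0, "ax": 0, "ay": 0, "az": 0, "claw": 8},
  {"dx": 3.7, "dy": -3, "dz": 0, "ax": 0, "ay": 0, "az": 0, "claw": 8},
  {"dx": 3.7, "dy": -3, "dz": 0, "ax": 0, "ay": 0, "az": 0, "claw": 8},
  {"dx": 3.7, "dy": -3, "dz": 0, "ax": 0, "ay": 0, "az": 0, "claw": 8},
  {"dx": 3.7, "dy": -3, "dz": 0, "ax": 0, "ay": 0, "az": 0, "claw": 8},
  {"dx": 3.7, "dy": -3, "dz": 0, "ax": 0, "ay": 0, "az": 0, "claw": 8},
  {"dx": 3.6, "dy": -3, "dz": 0, "ax": 0, "ay": 0, "az": 0, "claw": 8},
  {"dx": 3.5, "dy": -2.8, "dz": 0, "ax": 0, "ay": 0, "az": 0, "claw": 8},
  {"dx": 2.7, "dy": -2.2, "dz": 0, "ax": 0, "ay": 0, "az": 0, "claw": 8},
  {"dx": 1.7, "dy": -1.4, "dz": 0, "ax": 0, "ay": 0, "az": 0, "claw": 8},
  {"dx": 0, "dy": 0, "dz": 0, "ax": 0, "ay": 0, "az": 0, "claw": 8},
  {"dx": 0, "dy": 0, "dz": 0, "ax": 0, "ay": 0, "az": 0, "claw": 8},
])

```text
time_s: 25.85
position: [0.4065, 0.2504, 0.155]
eef_rot: [3.116, -0.005, 1.325]
force: [-1.0, -0.6, -1.2]
grip_width: 0.865
```

Run:
```python
from h import *
delta(.4015,.2515,.05)
W,im=snap("wrist","w15")
```

```text
t 25.85 pos [0.4065 0.2504 0.155 ] jaw 75.9 q6 -1.0 shift cm [-0.07 -0.77 10.48] turn [ 1.5 -0.3 -0. ]
```

View pics/w15.png

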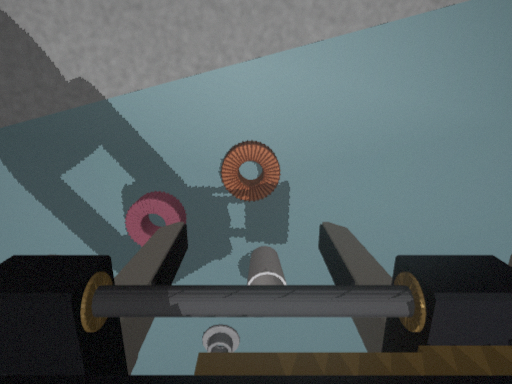

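Run:
```python
from h import *
W=bot.camera_info("wrist")
p=onplane(W,250,171,.016);print(p)
delta(*p,.05)
```

```text
[0.40141985 0.25011804]
t 25.9 pos [0.4066 0.2502 0.155 ] jaw 75.9 q6 -1.0 shift cm [-0.19 -0.77 10.48] turn [ 1.5 -0.3 -0. ]
```

Call:
carry_out([
  {"dx": -0.2, "dy": -0.7, "dz": 0.5, "ax": 1.5, "ay": -0.3, "az": 0, "claw": 8},
  {"dx": 0, "dy": 0, "dz": 2.5, "ax": 0, "ay": 0, "az": 0, "claw": 8},
  {"dx": 0, "dy": 0, "dz": 3, "ax": 0, "ay": 0, "az": 0, "claw": 8},
  {"dx": 0, "dy": 0, "dz": 2.5, "ax": 0, "ay": 0, "az": 0, "claw": 8},
  {"dx": 0, "dy": 0, "dz": 1.5, "ax": 0, "ay": 0, "az": 0, "claw": 8},
  {"dx": 0, "dy": 0, "dz": 0, "ax": 0, "ay": 0, "az": 0, "claw": 8},
  {"dx": 0, "dy": 0, "dz": 0, "ax": 0, "ay": 0, "az": 0, "claw": 8},
])

```text
time_s: 26.6
position: [0.4027, 0.2428, 0.0516]
eef_rot: [-3.136, 0.001, 1.311]
force: [-1.2, -0.1, 0.6]
grip_width: 0.859
```

Run:
```python
from h import *
delta(.4014,.2503,.004)
```

```text
t 26.6 pos [0.4027 0.2428 0.0516] jaw 75.1 q6 -1.01 shift cm [ 0.7  -0.3   4.76] turn [-0.3  0.1 -0. ]
```

Call:
carry_out([
  {"dx": 0.6, "dy": -0.2, "dz": 0.3, "ax": -0.3, "ay": 0.1, "az": 0, "claw": 8},
  {"dx": 0, "dy": 0, "dz": 0.8, "ax": 0, "ay": 0, "az": 0, "claw": 8},
  {"dx": 0, "dy": 0, "dz": 0.5, "ax": 0, "ay": 0, "az": 0, "claw": 8},
  {"dx": 0, "dy": 0, "dz": 0, "ax": 0, "ay": 0, "az": 0, "claw": 8},
])

```text
time_s: 27.0
position: [0.4046, 0.2496, 0.0368]
eef_rot: [3.138, -0.003, 1.309]
force: [0.3, 0.2, -0.4]
grip_width: 0.862
```

Run:
```python
from h import *
delta(.4014,.2503,.004)
W,im=snap("wrist","w16")
```

```text
t 27.0 pos [0.4046 0.2496 0.0368] jaw 75.0 q6 -0.99 shift cm [-0.02 -0.34  3.28] turn [ 0.2 -0.2 -0. ]
```

View pics/w16.png

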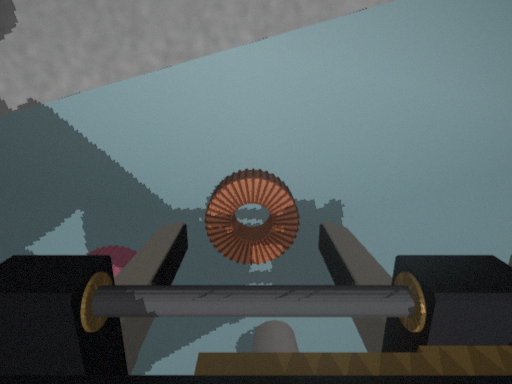

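Call:
carry_out([
  {"dx": 0, "dy": -0.3, "dz": 0.6, "ax": 0.2, "ay": -0.2, "az": 0, "claw": 8},
  {"dx": 0, "dy": 0, "dz": 0.8, "ax": 0, "ay": 0, "az": 0, "claw": 8},
  {"dx": 0, "dy": 0, "dz": 0.8, "ax": 0, "ay": 0, "az": 0, "claw": 8},
  {"dx": 0, "dy": 0, "dz": 0.5, "ax": 0, "ay": 0, "az": 0, "claw": 8},
  {"dx": 0, "dy": 0, "dz": 0, "ax": 0, "ay": 0, "az": 0, "claw": 8},
  {"dx": 0, "dy": 0, "dz": 0, "ax": 0, "ay": 0, "az": 0, "claw": 8},
])

```text
time_s: 27.65
position: [0.4014, 0.2506, 0.0075]
eef_rot: [-3.141, 0.001, 1.31]
force: [0.6, 0.4, 0.4]
grip_width: 0.857
```

Run:
```python
from h import *
delta(.4014,.2503,.004)
```

```text
t 27.65 pos [0.4014 0.2506 0.0075] jaw 75.1 q6 -0.99 shift cm [-0.03  0.01  0.35] turn [-0.  0. -0.]
```

Call:
carry_out([
  {"dx": 0, "dy": 0, "dz": 0.4, "ax": 0, "ay": 0, "az": 0, "claw": 8},
  {"dx": 0, "dy": 0, "dz": 0, "ax": 0, "ay": 0, "az": 0, "claw": 5.5},
  {"dx": 0, "dy": 0, "dz": 0, "ax": 0, "ay": 0, "az": 0, "claw": 5.5},
  {"dx": 0, "dy": 0, "dz": 0, "ax": 0, "ay": 0, "az": 0, "claw": 5.5},
  {"dx": 0, "dy": 0, "dz": 0, "ax": 0, "ay": 0, "az": 0, "claw": 5.5},
  {"dx": 0, "dy": 0, "dz": 0, "ax": 0, "ay": 0, "az": 0, "claw": 5.5},
  {"dx": 0, "dy": 0, "dz": 0, "ax": 0, "ay": 0, "az": 0, "claw": 5.5},
], grip_force=35)

```text
time_s: 28.35
position: [0.4017, 0.2506, 0.0035]
eef_rot: [3.141, 0.0, 1.31]
force: [0.4, 0.7, -2.6]
grip_width: 0.639
```

Call:
carry_out([
  {"dx": 0, "dy": 0, "dz": -1, "ax": 0, "ay": 0, "az": 0, "claw": 5.5},
  {"dx": 0, "dy": 0, "dz": -3, "ax": 0, "ay": 0, "az": 0, "claw": 5.5},
  {"dx": 0, "dy": 0, "dz": -3.5, "ax": 0, "ay": 0, "az": 0, "claw": 5.5},
  {"dx": 0, "dy": 0, "dz": -3.5, "ax": 0, "ay": 0, "az": 0, "claw": 5.5},
  {"dx": -0.5, "dy": 0.5, "dz": -1.5, "ax": 0, "ay": 0, "az": 0, "claw": 5.5},
  {"dx": -1.8, "dy": 1.5, "dz": 0, "ax": 0, "ay": 0, "az": 0, "claw": 5.5},
  {"dx": -3, "dy": 2.6, "dz": 0, "ax": 0, "ay": 0, "az": 0, "claw": 5.5},
  {"dx": -3.5, "dy": 3, "dz": 0, "ax": 0, "ay": 0, "az": 0, "claw": 5.5},
  {"dx": -3.5, "dy": 3, "dz": 0, "ax": 0, "ay": 0, "az": 0, "claw": 5.5},
  {"dx": -3.5, "dy": 3, "dz": 0, "ax": 0, "ay": 0, "az": 0, "claw": 5.5},
  {"dx": -3.5, "dy": 3, "dz": 0, "ax": 0, "ay": 0, "az": 0, "claw": 5.5},
  {"dx": -3.5, "dy": 3, "dz": 0, "ax": 0, "ay": 0, "az": 0, "claw": 5.5},
  {"dx": -3.5, "dy": 3, "dz": 0, "ax": 0, "ay": 0, "az": 0, "claw": 5.5},
  {"dx": -3.5, "dy": 3, "dz": 0, "ax": 0, "ay": 0, "az": 0, "claw": 5.5},
  {"dx": -3, "dy": 2.6, "dz": 0, "ax": 0, "ay": 0, "az": 0, "claw": 5.5},
  {"dx": -2, "dy": 1.6, "dz": 0, "ax": 0, "ay": 0, "az": 0, "claw": 5.5},
  {"dx": -1, "dy": 0.8, "dz": 0, "ax": 0, "ay": 0, "az": 0, "claw": 5.5},
  {"dx": 0, "dy": 0, "dz": 0, "ax": 0, "ay": 0, "az": 0, "claw": 5.5},
  {"dx": 0, "dy": 0, "dz": 0, "ax": 0, "ay": 0, "az": 0, "claw": 5.5},
])

```text
time_s: 30.25
position: [0.6066, -0.1888, 0.1411]
eef_rot: [-3.138, -0.001, 1.314]
force: [0.4, -0.1, -2.4]
grip_width: 0.638
```

Run:
```python
from h import *
delta(.609,-.1838,.09)
W,im=snap("wrist","w17")
```

```text
t 30.25 pos [ 0.6066 -0.1888  0.1411] jaw 75.3 q6 -1.79 shift cm [0.54 0.12 5.11] turn [-0.2 -0.   0. ]
```

View pics/w17.png

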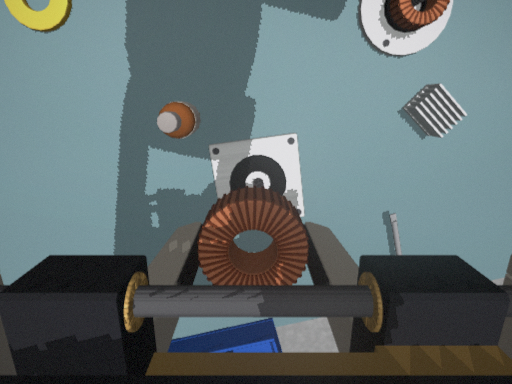

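Call:
carry_out([
  {"dx": 0.4, "dy": 0.1, "dz": 0.5, "ax": -0.2, "ay": 0, "az": 0, "claw": 5.5},
  {"dx": 0, "dy": 0, "dz": 1.5, "ax": 0, "ay": 0, "az": 0, "claw": 5.5},
  {"dx": 0, "dy": 0, "dz": 1.5, "ax": 0, "ay": 0, "az": 0, "claw": 5.5},
  {"dx": 0, "dy": 0, "dz": 0.8, "ax": 0, "ay": 0, "az": 0, "claw": 5.5},
  {"dx": 0, "dy": 0, "dz": 0, "ax": 0, "ay": 0, "az": 0, "claw": 5.5},
  {"dx": 0, "dy": 0, "dz": 0, "ax": 0, "ay": 0, "az": 0, "claw": 5.5},
])

```text
time_s: 30.9
position: [0.6074, -0.1751, 0.0978]
eef_rot: [-3.141, -0.003, 1.323]
force: [-0.5, -0.6, -2.6]
grip_width: 0.637
```

Run:
```python
from h import *
delta(.609,-.184,.0195)
W,im=snap("wrist","w18")
cv2.imwrite("pics/w18c.png",cv2.resize(cv2.cvtColor(im[130:290,160:350],cv2.COLOR_RGB2BGR),None,fx=4,fy=3.5,interpolation=cv2.INTER_CUBIC))
```

```text
t 30.9 pos [ 0.6074 -0.1751  0.0978] jaw 75.8 q6 -1.78 shift cm [-0.84  0.37  7.83] turn [-0.  -0.2  0. ]
```

View pics/w18c.png

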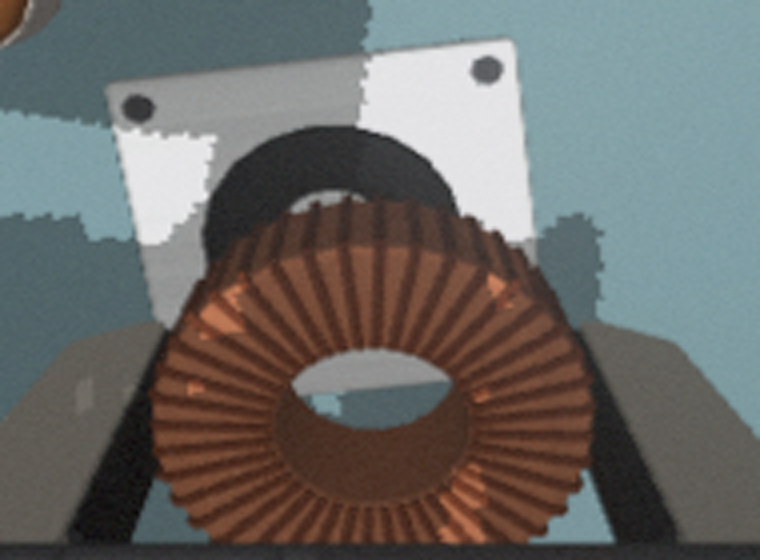

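Run:
```python
from h import *
W=bot.camera_info("wrist");s=bot.observe()
q=onplane(W,253.2,251.4,s["position"][2]+.0225);print(q-s["position"][:2])
```

```text
[-0.00090649  0.00110703]
```

Call:
carry_out([
  {"dx": -0.8, "dy": 0.3, "dz": 0, "ax": 0, "ay": -0.2, "az": 0, "claw": 5.5},
  {"dx": 0, "dy": 0, "dz": 0.4, "ax": 0, "ay": 0, "az": 0, "claw": 5.5},
  {"dx": 0, "dy": 0, "dz": 0.4, "ax": 0, "ay": 0, "az": 0, "claw": 5.5},
  {"dx": 0, "dy": 0, "dz": 0, "ax": 0, "ay": 0, "az": 0, "claw": 5.5},
  {"dx": 0, "dy": 0, "dz": 0, "ax": 0, "ay": 0, "az": 0, "claw": 5.5},
])

```text
time_s: 31.45
position: [0.6097, -0.1854, 0.0912]
eef_rot: [3.138, 0.002, 1.322]
force: [-0.5, 0.3, -2.9]
grip_width: 0.637
```

Run:
```python
from h import *
delta(.609,-.184,.0195)
W,im=snap("wrist","w19")
cv2.imwrite("pics/w19c.png",cv2.resize(cv2.cvtColor(im[130:290,160:350],cv2.COLOR_RGB2BGR),None,fx=4,fy=3.5,interpolation=cv2.INTER_CUBIC))
```

```text
t 31.45 pos [ 0.6097 -0.1854  0.0912] jaw 75.8 q6 -1.79 shift cm [ 0.13 -0.13  7.17] turn [0.2 0.1 0. ]
```

View pics/w19c.png

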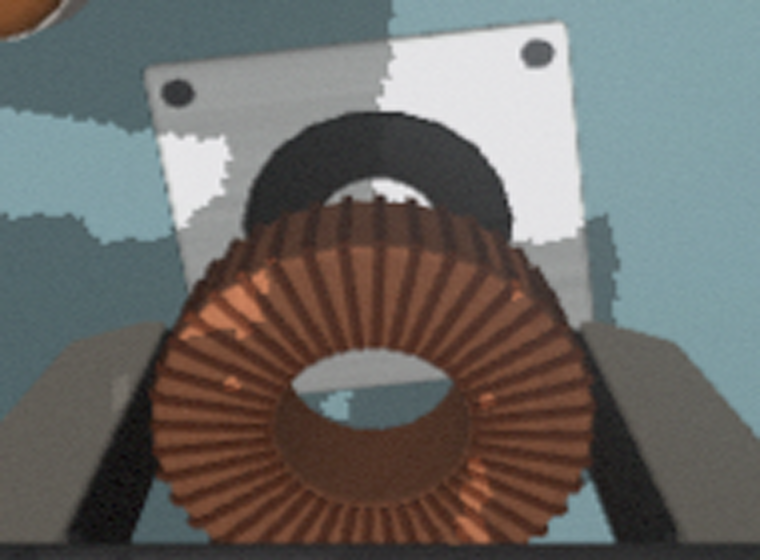

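Call:
carry_out([
  {"dx": 0.1, "dy": -0.1, "dz": 0.6, "ax": 0.2, "ay": 0.1, "az": 0, "claw": 5.5},
  {"dx": 0, "dy": 0, "dz": 0.9, "ax": 0, "ay": 0, "az": 0, "claw": 5.5},
  {"dx": 0, "dy": 0, "dz": 0.9, "ax": 0, "ay": 0, "az": 0, "claw": 5.5},
  {"dx": 0, "dy": 0, "dz": 0.6, "ax": 0, "ay": 0, "az": 0, "claw": 5.5},
  {"dx": 0, "dy": 0, "dz": 0, "ax": 0, "ay": 0, "az": 0, "claw": 5.5},
])

```text
time_s: 32.0
position: [0.6083, -0.1837, 0.0579]
eef_rot: [-3.14, -0.0, 1.322]
force: [0.5, 0.2, -2.7]
grip_width: 0.638
```

Run:
```python
from h import *
delta(.609,-.184,.0195)
W,im=snap("wrist","w20")
cv2.imwrite("pics/w20c.png",cv2.resize(cv2.cvtColor(im[130:290,160:350],cv2.COLOR_RGB2BGR),None,fx=4,fy=3.5,interpolation=cv2.INTER_CUBIC))
```

```text
t 32.0 pos [ 0.6083 -0.1837  0.0579] jaw 75.8 q6 -1.79 shift cm [-0.01  0.08  3.84] turn [-0.1 -0.   0. ]
```

View pics/w20c.png

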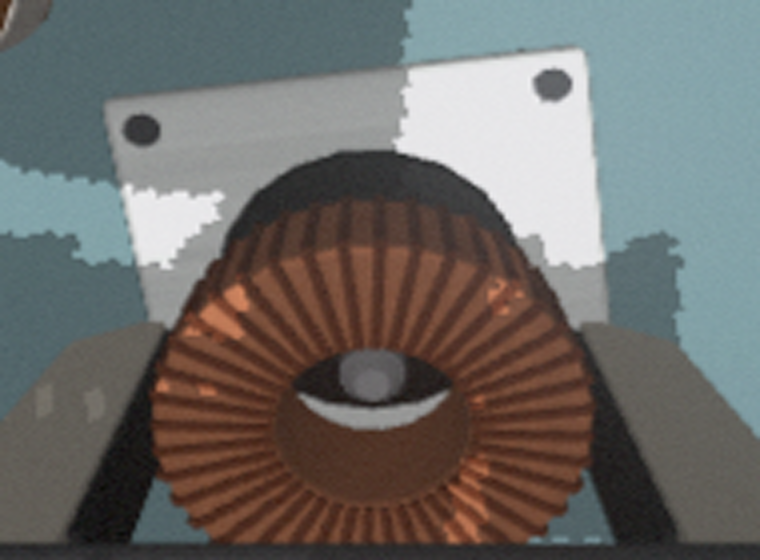

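Stud is inside the hole, centred. Continue down.

Call:
carry_out([
  {"dx": 0, "dy": 0.1, "dz": 0.6, "ax": 0, "ay": 0, "az": 0, "claw": 5.5},
  {"dx": 0, "dy": 0, "dz": 0.9, "ax": 0, "ay": 0, "az": 0, "claw": 5.5},
  {"dx": 0, "dy": 0, "dz": 0.9, "ax": 0, "ay": 0, "az": 0, "claw": 5.5},
  {"dx": 0, "dy": 0, "dz": 0.7, "ax": 0, "ay": 0, "az": 0, "claw": 5.5},
  {"dx": 0, "dy": 0, "dz": 0.3, "ax": 0, "ay": 0, "az": 0, "claw": 5.5},
  {"dx": 0, "dy": 0, "dz": 0, "ax": 0, "ay": 0, "az": 0, "claw": 5.5},
])

```text
time_s: 32.65
position: [0.6098, -0.1842, 0.0213]
eef_rot: [-3.141, -0.0, 1.322]
force: [-0.5, -0.3, -2.6]
grip_width: 0.635
```

Run:
```python
from h import *
delta(.609,-.184,.0195)
```

```text
t 32.65 pos [ 0.6098 -0.1842  0.0213] jaw 75.8 q6 -1.79 shift cm [-0.01 -0.08  0.18] turn [-0. -0.  0.]
```

Call:
carry_out([
  {"dx": 0, "dy": -0.1, "dz": 0.2, "ax": 0, "ay": 0, "az": 0, "claw": 5.5},
  {"dx": 0, "dy": 0, "dz": 0.1, "ax": 0, "ay": 0, "az": 0, "claw": 5.5},
  {"dx": 0, "dy": 0, "dz": 0, "ax": 0, "ay": 0, "az": 0, "claw": 5.5},
])

```text
time_s: 32.95
position: [0.6095, -0.1842, 0.0201]
eef_rot: [3.141, 0.0, 1.323]
force: [-0.6, 0.7, -2.3]
grip_width: 0.64
```

Call:
carry_out([
  {"dx": 0, "dy": 0, "dz": 0.2, "ax": 0, "ay": 0, "az": 0, "claw": 5.5},
  {"dx": 0, "dy": 0, "dz": 0, "ax": 0, "ay": 0, "az": 0, "claw": 5.5},
])

```text
time_s: 33.15
position: [0.6102, -0.1845, 0.02]
eef_rot: [3.138, 0.001, 1.323]
force: [-0.0, -0.2, -2.4]
grip_width: 0.635
```

Call:
carry_out([
  {"dx": 0, "dy": -0.1, "dz": 0.3, "ax": 0.2, "ay": 0, "az": 0, "claw": 5.5},
  {"dx": 0, "dy": 0, "dz": 0, "ax": 0, "ay": 0, "az": 0, "claw": 5.5},
])

```text
time_s: 33.35
position: [0.6109, -0.1848, 0.0202]
eef_rot: [3.137, 0.002, 1.323]
force: [0.1, 0.0, -2.5]
grip_width: 0.634
```

Call:
carry_out([
  {"dx": 0, "dy": 0, "dz": 0, "ax": 0, "ay": 0, "az": 0, "claw": 7.5},
  {"dx": 0, "dy": 0, "dz": 0, "ax": 0, "ay": 0, "az": 0, "claw": 8},
  {"dx": 0, "dy": 0, "dz": 0, "ax": 0, "ay": 0, "az": 0, "claw": 8},
  {"dx": 0, "dy": 0, "dz": -1, "ax": 0.2, "ay": 0, "az": 0, "claw": 8},
  {"dx": 0, "dy": 0, "dz": -3, "ax": 0, "ay": 0, "az": 0, "claw": 8},
  {"dx": 0, "dy": 0, "dz": -4, "ax": 0, "ay": 0, "az": 0, "claw": 7},
  {"dx": 0.5, "dy": 0, "dz": -3, "ax": 0, "ay": 0, "az": 0, "claw": 6},
  {"dx": 2, "dy": -0.5, "dz": -1, "ax": 0, "ay": 0, "az": 0, "claw": 5.5},
  {"dx": 4, "dy": -1, "dz": 0, "ax": 0, "ay": 0, "az": 0, "claw": 5.5},
  {"dx": 4.5, "dy": -1.1, "dz": 0, "ax": 0, "ay": 0, "az": 0, "claw": 5.5},
  {"dx": 4.5, "dy": -1.1, "dz": 0, "ax": 0, "ay": 0, "az": 0, "claw": 5.5},
  {"dx": 4.5, "dy": -1.1, "dz": 0, "ax": 0, "ay": 0, "az": 0, "claw": 5.5},
  {"dx": 4.5, "dy": -1.1, "dz": 0, "ax": 0, "ay": 0, "az": 0, "claw": 5.5},
  {"dx": 3.5, "dy": -0.9, "dz": 0, "ax": 0, "ay": 0, "az": 0, "claw": 5.5},
  {"dx": 2.5, "dy": -0.6, "dz": 0, "ax": 0, "ay": 0, "az": 0, "claw": 5.5},
  {"dx": 1.5, "dy": -0.3, "dz": 0, "ax": 0, "ay": 0, "az": 0, "claw": 5.5},
  {"dx": 0, "dy": 0, "dz": 0, "ax": 0, "ay": 0, "az": 0, "claw": 5.5},
  {"dx": 0, "dy": 0, "dz": 0, "ax": 0, "ay": 0, "az": 0, "claw": 5.5},
])

```text
time_s: 35.15
position: [0.6077, 0.1678, 0.1407]
eef_rot: [-3.134, 0.001, 1.324]
force: [0.3, 0.1, 1.2]
grip_width: 0.592
```

Run:
```python
from h import *
delta(.616,.157,.05)
W,im=snap("wrist","w21")
i,im2=snap("side","d21")
cv2.imwrite("pics/d21c.png",cv2.resize(cv2.cvtColor(im2[190:270,270:390],cv2.COLOR_RGB2BGR),None,fx=6,fy=6,interpolation=cv2.INTER_CUBIC))
```

```text
t 35.15 pos [0.6077 0.1678 0.1407] jaw 75.9 q6 -1.23 shift cm [-0.84  1.14  9.07] turn [-0.4  0.  -0. ]
```

View pics/w21.png

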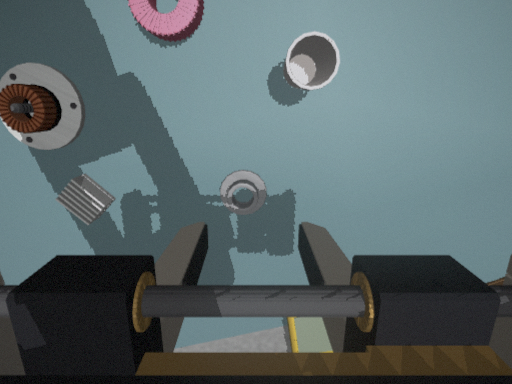

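View pics/d21c.png

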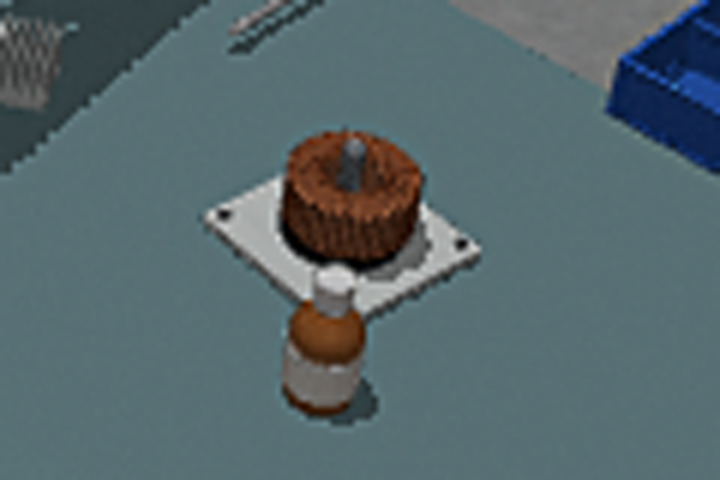

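Run:
```python
from h import *
W=bot.camera_info("wrist")
p=onplane(W,243.5,192,.005);print(p)
delta(*p,.05)
```

```text
[0.61786722 0.15490063]
t 35.25 pos [0.608  0.1668 0.1409] jaw 75.8 q6 -1.23 shift cm [-0.9   1.31  9.09] turn [-0.4  0.  -0. ]
```

Call:
carry_out([
  {"dx": -0.8, "dy": 1.2, "dz": 0.5, "ax": -0.4, "ay": 0, "az": 0, "claw": 5.5},
  {"dx": 0, "dy": 0, "dz": 2.5, "ax": 0, "ay": 0, "az": 0, "claw": 5.5},
  {"dx": 0, "dy": 0, "dz": 2.5, "ax": 0, "ay": 0, "az": 0, "claw": 5.5},
  {"dx": 0, "dy": 0, "dz": 1.5, "ax": 0, "ay": 0, "az": 0, "claw": 5.5},
  {"dx": 0, "dy": 0, "dz": 0.7, "ax": 0, "ay": 0, "az": 0, "claw": 5.5},
  {"dx": 0, "dy": 0, "dz": 0, "ax": 0, "ay": 0, "az": 0, "claw": 5.5},
  {"dx": 0, "dy": 0, "dz": 0, "ax": 0, "ay": 0, "az": 0, "claw": 5.5},
])

```text
time_s: 35.95
position: [0.6236, 0.1435, 0.0613]
eef_rot: [3.136, 0.002, 1.311]
force: [-0.1, -0.3, -0.5]
grip_width: 0.592
```

Run:
```python
from h import *
delta(.6178,.155,.009)
W,im=snap("wrist","w22")
cv2.imwrite("pics/w22c.png",cv2.resize(cv2.cvtColor(im[130:290,160:350],cv2.COLOR_RGB2BGR),None,fx=4,fy=3.5,interpolation=cv2.INTER_CUBIC))
```

```text
t 35.95 pos [0.6236 0.1435 0.0613] jaw 75.1 q6 -1.26 shift cm [ 0.97 -0.89  5.22] turn [0.3 0.1 0. ]
```

View pics/w22c.png

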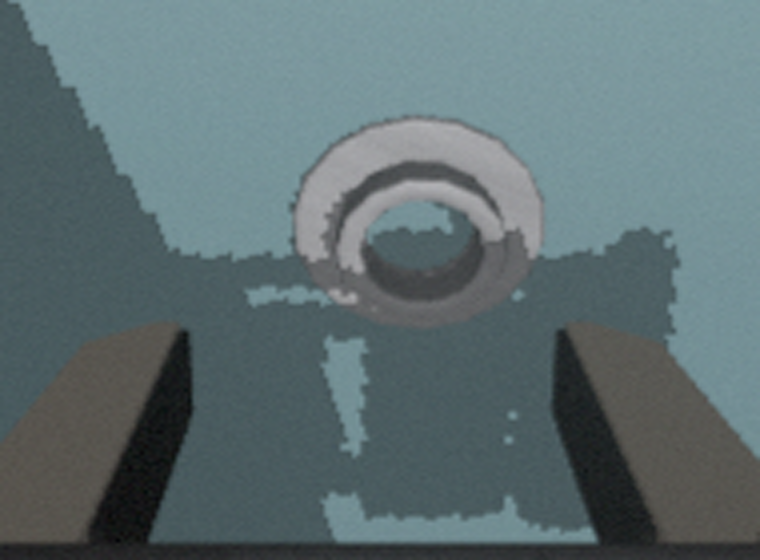

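Run:
```python
from h import *
W=bot.camera_info("wrist")
p=onplane(W,264.5,193.3,.004);print(p)
p=onplane(W,160+422/4,130+239/3.5,.022);print(p)
```

```text
[0.61769927 0.1553121 ]
[0.61591885 0.15583261]
```

Call:
carry_out([
  {"dx": 0.8, "dy": -0.8, "dz": 0.2, "ax": 0.3, "ay": 0.1, "az": 0, "claw": 5.5},
  {"dx": 0, "dy": 0, "dz": 0.5, "ax": 0, "ay": 0, "az": 0, "claw": 5.5},
  {"dx": 0, "dy": 0, "dz": 0.8, "ax": 0, "ay": 0, "az": 0, "claw": 5.5},
  {"dx": 0, "dy": 0, "dz": 0.8, "ax": 0, "ay": 0, "az": 0, "claw": 5.5},
  {"dx": 0, "dy": 0, "dz": 0, "ax": 0, "ay": 0, "az": 0, "claw": 5.5},
  {"dx": 0, "dy": 0, "dz": 0, "ax": 0, "ay": 0, "az": 0, "claw": 5.5},
])

```text
time_s: 36.6
position: [0.6189, 0.155, 0.0389]
eef_rot: [3.137, -0.002, 1.313]
force: [0.3, 0.4, -0.8]
grip_width: 0.587
```

Run:
```python
from h import *
delta(.6175,.1547,.0095)
W,im=snap("wrist","w23")
cv2.imwrite("pics/w23c.png",cv2.resize(cv2.cvtColor(im[130:290,160:350],cv2.COLOR_RGB2BGR),None,fx=4,fy=3.5,interpolation=cv2.INTER_CUBIC))
```

```text
t 36.6 pos [0.6189 0.155  0.0389] jaw 75.2 q6 -1.24 shift cm [-0.07 -0.14  2.94] turn [ 0.3 -0.1 -0. ]
```

View pics/w23c.png

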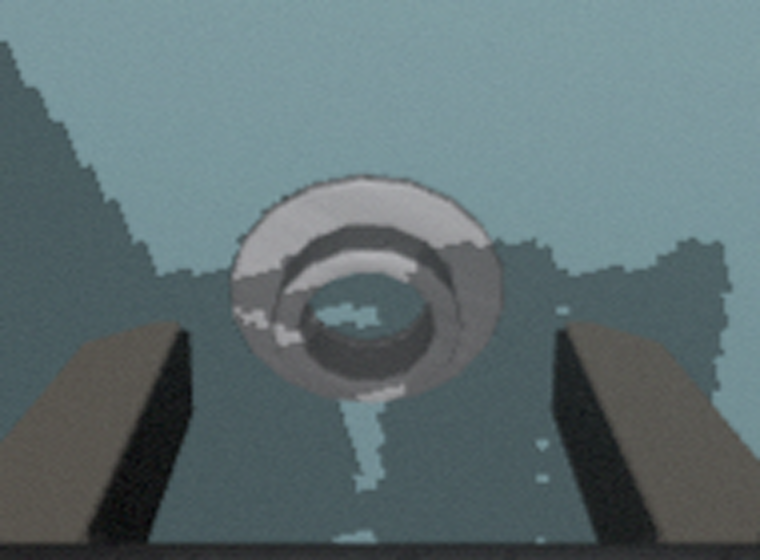

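Call:
carry_out([
  {"dx": 0, "dy": -0.2, "dz": 0.6, "ax": 0.3, "ay": -0.1, "az": 0, "claw": 5.5},
  {"dx": 0, "dy": 0, "dz": 0.8, "ax": 0, "ay": 0, "az": 0, "claw": 5.5},
  {"dx": 0, "dy": 0, "dz": 0.7, "ax": 0, "ay": 0, "az": 0, "claw": 5.5},
  {"dx": 0, "dy": 0, "dz": 0.3, "ax": 0, "ay": 0, "az": 0, "claw": 5.5},
  {"dx": 0, "dy": 0, "dz": 0, "ax": 0, "ay": 0, "az": 0, "claw": 5.5},
  {"dx": 0, "dy": 0, "dz": 0, "ax": 0, "ay": 0, "az": 0, "claw": 5.5},
])

```text
time_s: 37.25
position: [0.6167, 0.1553, 0.0124]
eef_rot: [-3.14, 0.001, 1.312]
force: [0.9, -0.2, -0.1]
grip_width: 0.593
```

Run:
```python
from h import *
delta(.6172,.155,.009)
```

```text
t 37.25 pos [0.6167 0.1553 0.0124] jaw 75.2 q6 -1.24 shift cm [-0.01  0.06  0.34] turn [-0.1  0.  -0. ]
```

Call:
carry_out([
  {"dx": 0, "dy": 0.1, "dz": 0.3, "ax": 0, "ay": 0, "az": 0, "claw": 5.5},
  {"dx": 0, "dy": 0, "dz": 0, "ax": 0, "ay": 0, "az": 0, "claw": 2.8},
  {"dx": 0, "dy": 0, "dz": 0, "ax": 0, "ay": 0, "az": 0, "claw": 2.8},
  {"dx": 0, "dy": 0, "dz": 0, "ax": 0, "ay": 0, "az": 0, "claw": 2.8},
  {"dx": 0, "dy": 0, "dz": 0, "ax": 0, "ay": 0, "az": 0, "claw": 2.8},
  {"dx": 0, "dy": 0, "dz": 0, "ax": 0, "ay": 0, "az": 0, "claw": 2.8},
  {"dx": 0, "dy": 0, "dz": 0, "ax": 0, "ay": 0, "az": 0, "claw": 2.8},
], grip_force=25)

```text
time_s: 37.95
position: [0.6182, 0.155, 0.0098]
eef_rot: [-3.141, 0.0, 1.312]
force: [0.1, 0.1, -1.1]
grip_width: 0.343
```

Call:
carry_out([
  {"dx": 0, "dy": 0, "dz": -1, "ax": 0, "ay": 0, "az": 0, "claw": 2.8},
  {"dx": 0, "dy": 0, "dz": -3, "ax": 0, "ay": 0, "az": 0, "claw": 2.8},
  {"dx": 0, "dy": 0, "dz": -4, "ax": 0, "ay": 0, "az": 0, "claw": 2.8},
  {"dx": 0, "dy": 0, "dz": -4, "ax": 0, "ay": 0, "az": 0, "claw": 2.8},
  {"dx": -0.5, "dy": 0.2, "dz": -1.5, "ax": 0, "ay": 0, "az": 0, "claw": 2.8},
  {"dx": -2, "dy": 0.5, "dz": 0, "ax": 0, "ay": 0, "az": 0, "claw": 2.8},
  {"dx": -3.5, "dy": 0.9, "dz": 0, "ax": 0, "ay": 0, "az": 0, "claw": 2.8},
  {"dx": -4, "dy": 1, "dz": 0, "ax": 0, "ay": 0, "az": 0, "claw": 2.8},
  {"dx": -4.5, "dy": 1.1, "dz": 0, "ax": 0, "ay": 0, "az": 0, "claw": 2.8},
  {"dx": -4.5, "dy": 1.1, "dz": 0, "ax": 0, "ay": 0, "az": 0, "claw": 2.8},
  {"dx": -4.5, "dy": 1.1, "dz": 0, "ax": 0, "ay": 0, "az": 0, "claw": 2.8},
  {"dx": -4, "dy": 1, "dz": 0, "ax": 0, "ay": 0, "az": 0, "claw": 2.8},
  {"dx": -2.5, "dy": 0.6, "dz": 0, "ax": 0, "ay": 0, "az": 0, "claw": 2.8},
  {"dx": -1.5, "dy": 0.3, "dz": 0, "ax": 0, "ay": 0, "az": 0, "claw": 2.8},
  {"dx": 0, "dy": 0, "dz": 0, "ax": 0, "ay": 0, "az": 0, "claw": 2.8},
  {"dx": 0, "dy": 0, "dz": 0, "ax": 0, "ay": 0, "az": 0, "claw": 2.8},
])

```text
time_s: 39.55
position: [0.6139, -0.1791, 0.162]
eef_rot: [3.133, -0.001, 1.317]
force: [0.2, -0.6, -0.4]
grip_width: 0.345
```

Run:
```python
from h import *
delta(.609,-.184,.09)
W,im=snap("wrist","w24")
cv2.imwrite("pics/w24c.png",cv2.resize(cv2.cvtColor(im[130:290,160:350],cv2.COLOR_RGB2BGR),None,fx=4,fy=3.5,interpolation=cv2.INTER_CUBIC))
```

```text
t 39.55 pos [ 0.6139 -0.1791  0.162 ] jaw 75.4 q6 -1.78 shift cm [-0.61 -0.41  7.2 ] turn [ 0.5 -0.1 -0. ]
```

View pics/w24c.png

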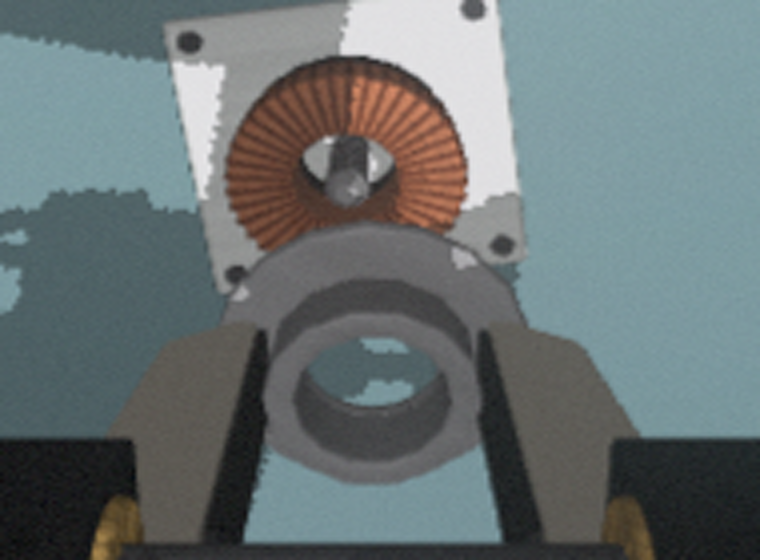

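Run:
```python
from h import *
W=bot.camera_info("wrist");s=bot.observe()
q=onplane(W,253,241,s["position"][2]+.0122);p=onplane(W,246.8,183.6,.062);print(q-s["position"][:2],p)
t=s["position"][:2]+p-q;print(t);delta(.609,-.1842,.09)
```

```text
[-0.00203865  0.00138621] [ 0.60835315 -0.18216575]
[ 0.6103918  -0.18355196]
t 39.6 pos [ 0.6139 -0.1788  0.162 ] jaw 75.5 q6 -1.78 shift cm [-0.65 -0.41  7.2 ] turn [ 0.5 -0.  -0. ]
```

Call:
carry_out([
  {"dx": -0.5, "dy": -0.4, "dz": 0, "ax": 0.5, "ay": -0.1, "az": 0, "claw": 2.8},
  {"dx": 0, "dy": 0, "dz": 1, "ax": 0, "ay": 0, "az": 0, "claw": 2.8},
  {"dx": 0, "dy": 0, "dz": 1.5, "ax": 0, "ay": 0, "az": 0, "claw": 2.8},
  {"dx": 0, "dy": 0, "dz": 1.5, "ax": 0, "ay": 0, "az": 0, "claw": 2.8},
  {"dx": 0, "dy": 0, "dz": 0.8, "ax": 0, "ay": 0, "az": 0, "claw": 2.8},
  {"dx": 0, "dy": 0, "dz": 0, "ax": 0, "ay": 0, "az": 0, "claw": 2.8},
  {"dx": 0, "dy": 0, "dz": 0, "ax": 0, "ay": 0, "az": 0, "claw": 2.8},
])

```text
time_s: 40.3
position: [0.6086, -0.1746, 0.1106]
eef_rot: [-3.139, -0.001, 1.327]
force: [0.5, -0.9, -1.2]
grip_width: 0.341
```

Run:
```python
from h import *
delta(.609,-.184,.0518)
W,im=snap("wrist","w25")
cv2.imwrite("pics/w25c.png",cv2.resize(cv2.cvtColor(im[130:290,160:350],cv2.COLOR_RGB2BGR),None,fx=4,fy=3.5,interpolation=cv2.INTER_CUBIC))
```

```text
t 40.3 pos [ 0.6086 -0.1746  0.1106] jaw 76.0 q6 -1.78 shift cm [-0.91  0.28  5.88] turn [-0.1 -0.   0. ]
```

View pics/w25c.png

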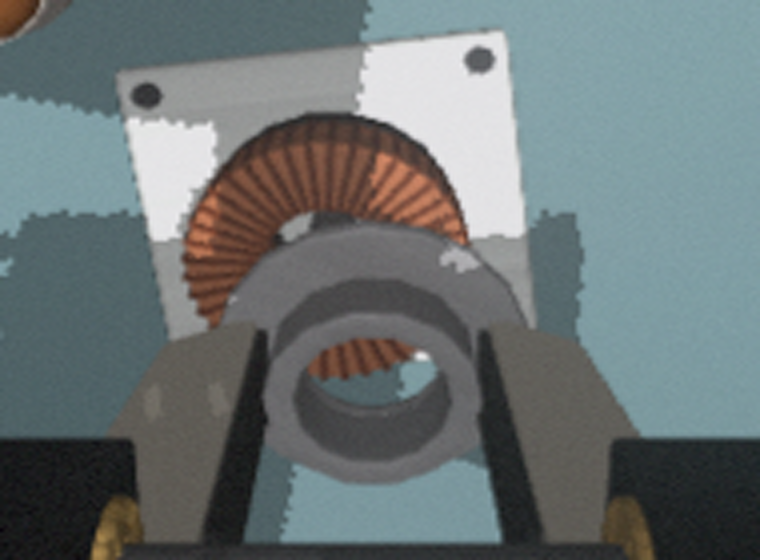

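Target (0.610, -0.1838): dx about -0.85, dy about 0.4.

Call:
carry_out([
  {"dx": -0.8, "dy": 0.3, "dz": 0, "ax": 0, "ay": 0, "az": 0, "claw": 2.8},
  {"dx": 0, "dy": 0, "dz": 0.3, "ax": 0, "ay": 0, "az": 0, "claw": 2.8},
  {"dx": 0, "dy": 0, "dz": 0.4, "ax": 0, "ay": 0, "az": 0, "claw": 2.8},
  {"dx": 0, "dy": 0, "dz": 0, "ax": 0, "ay": 0, "az": 0, "claw": 2.8},
  {"dx": 0, "dy": 0, "dz": 0, "ax": 0, "ay": 0, "az": 0, "claw": 2.8},
])

```text
time_s: 40.85
position: [0.6109, -0.1849, 0.1052]
eef_rot: [3.14, 0.0, 1.326]
force: [-0.4, -0.8, -1.0]
grip_width: 0.345
```

Run:
```python
from h import *
delta(.61,-.1838,.0518)
W,im=snap("wrist","w26")
cv2.imwrite("pics/w26c.png",cv2.resize(cv2.cvtColor(im[130:290,160:350],cv2.COLOR_RGB2BGR),None,fx=4,fy=3.5,interpolation=cv2.INTER_CUBIC))
```

```text
t 40.85 pos [ 0.6109 -0.1849  0.1052] jaw 76.0 q6 -1.79 shift cm [ 0.09 -0.12  5.34] turn [0.1 0.  0. ]
```

View pics/w26c.png

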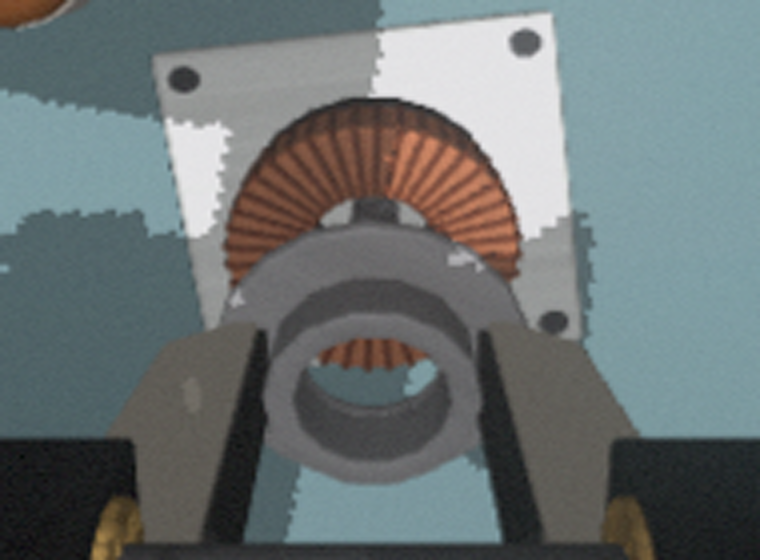

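Aligned. Lower toward the stud tip and check.

Call:
carry_out([
  {"dx": 0, "dy": -0.1, "dz": 0.5, "ax": 0.1, "ay": 0, "az": 0, "claw": 2.8},
  {"dx": 0, "dy": 0, "dz": 0.8, "ax": 0, "ay": 0, "az": 0, "claw": 2.8},
  {"dx": 0, "dy": 0, "dz": 0.8, "ax": 0, "ay": 0, "az": 0, "claw": 2.8},
  {"dx": 0, "dy": 0, "dz": 0.4, "ax": 0, "ay": 0, "az": 0, "claw": 2.8},
  {"dx": 0, "dy": 0, "dz": 0, "ax": 0, "ay": 0, "az": 0, "claw": 2.8},
  {"dx": 0, "dy": 0, "dz": 0, "ax": 0, "ay": 0, "az": 0, "claw": 2.8},
])

```text
time_s: 41.5
position: [0.6092, -0.1841, 0.0772]
eef_rot: [-3.14, -0.0, 1.327]
force: [0.8, 0.1, -1.1]
grip_width: 0.341
```

Run:
```python
from h import *
delta(.61,-.1838,.0518)
W,im=snap("wrist","w27")
cv2.imwrite("pics/w27c.png",cv2.resize(cv2.cvtColor(im[130:290,160:350],cv2.COLOR_RGB2BGR),None,fx=4,fy=3.5,interpolation=cv2.INTER_CUBIC))
```

```text
t 41.5 pos [ 0.6092 -0.1841  0.0772] jaw 76.0 q6 -1.79 shift cm [0.04 0.07 2.54] turn [-0.1 -0.   0. ]
```

View pics/w27c.png

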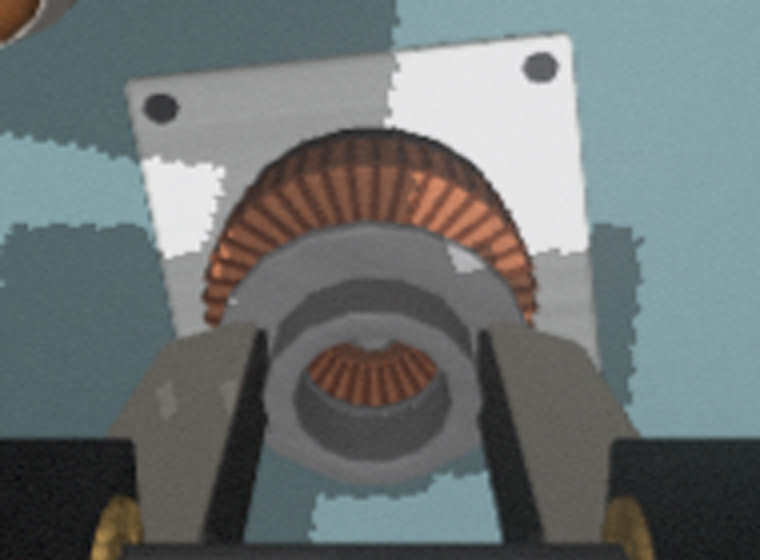

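Call:
carry_out([
  {"dx": 0, "dy": 0.1, "dz": 0.6, "ax": 0, "ay": 0, "az": 0, "claw": 2.8},
  {"dx": 0, "dy": 0, "dz": 0.6, "ax": 0, "ay": 0, "az": 0, "claw": 2.8},
  {"dx": 0, "dy": 0, "dz": 0.4, "ax": 0, "ay": 0, "az": 0, "claw": 2.8},
  {"dx": 0, "dy": 0, "dz": 0, "ax": 0, "ay": 0, "az": 0, "claw": 2.8},
])

```text
time_s: 41.95
position: [0.6107, -0.1845, 0.0604]
eef_rot: [-3.141, 0.0, 1.327]
force: [-0.2, 0.1, -1.5]
grip_width: 0.345
```

Run:
```python
from h import *
delta(.61,-.1838,.0518)
W,im=snap("wrist","w28")
cv2.imwrite("pics/w28c.png",cv2.resize(cv2.cvtColor(im[130:290,160:350],cv2.COLOR_RGB2BGR),None,fx=4,fy=3.5,interpolation=cv2.INTER_CUBIC))
```

```text
t 41.95 pos [ 0.6107 -0.1845  0.0604] jaw 76.0 q6 -1.79 shift cm [ 0.05 -0.08  0.86] turn [-0.1  0.  -0. ]
```

View pics/w28c.png

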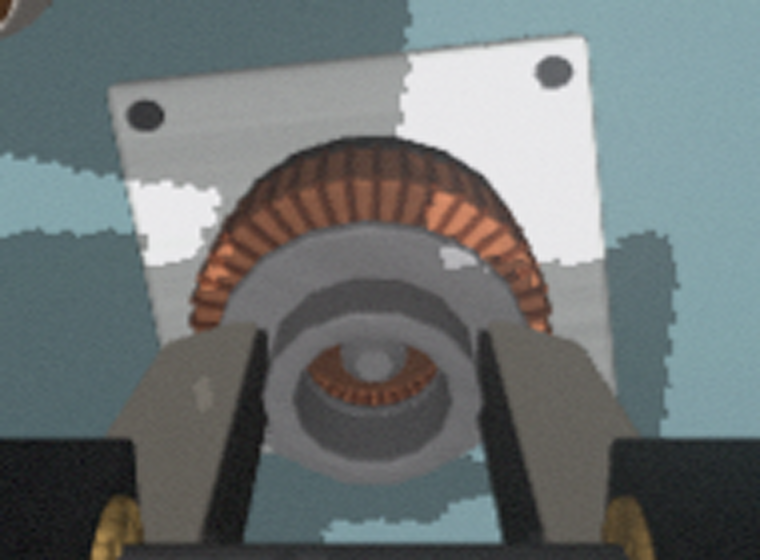

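Stud is inside the washer hole, well clear of its walls. Finish lowering.

Call:
carry_out([
  {"dx": 0, "dy": -0.1, "dz": 0.4, "ax": 0, "ay": 0, "az": 0, "claw": 2.8},
  {"dx": 0, "dy": 0, "dz": 0.4, "ax": 0, "ay": 0, "az": 0, "claw": 2.8},
  {"dx": 0, "dy": 0, "dz": 0.3, "ax": 0, "ay": 0, "az": 0, "claw": 2.8},
  {"dx": 0, "dy": 0, "dz": 0, "ax": 0, "ay": 0, "az": 0, "claw": 2.8},
])

```text
time_s: 42.4
position: [0.6108, -0.1848, 0.0522]
eef_rot: [3.139, 0.001, 1.327]
force: [-0.5, -0.8, -1.2]
grip_width: 0.34
```

Call:
carry_out([
  {"dx": 0, "dy": -0.1, "dz": 0.3, "ax": 0.1, "ay": 0, "az": 0, "claw": 2.8},
  {"dx": 0, "dy": 0, "dz": 0, "ax": 0, "ay": 0, "az": 0, "claw": 2.8},
])

```text
time_s: 42.6
position: [0.6115, -0.1852, 0.0523]
eef_rot: [3.136, 0.002, 1.327]
force: [0.4, -0.2, -0.2]
grip_width: 0.342
```

Call:
carry_out([
  {"dx": 0, "dy": 0, "dz": 0, "ax": 0, "ay": 0, "az": 0, "claw": 5},
  {"dx": 0, "dy": 0, "dz": 0, "ax": 0, "ay": 0, "az": 0, "claw": 5.5},
  {"dx": 0, "dy": 0, "dz": 0, "ax": 0, "ay": 0, "az": 0, "claw": 5.5},
  {"dx": 0, "dy": 0, "dz": -1, "ax": 0.2, "ay": 0, "az": 0, "claw": 5.5},
  {"dx": 0, "dy": 0, "dz": -3, "ax": 0, "ay": 0, "az": 0, "claw": 5.5},
  {"dx": 0, "dy": 0, "dz": -4, "ax": 0, "ay": 0, "az": 0, "claw": 5.5},
  {"dx": 0, "dy": 0, "dz": -3, "ax": 0, "ay": 0, "az": 0, "claw": 5.5},
  {"dx": 0, "dy": -2, "dz": 0, "ax": 0, "ay": 0, "az": 0, "claw": 5.5},
  {"dx": 0, "dy": -4, "dz": 0, "ax": 0, "ay": 0, "az": 0, "claw": 5.5},
  {"dx": 0, "dy": -4, "dz": 0, "ax": 0, "ay": 0, "az": 0, "claw": 5.5},
  {"dx": 0, "dy": -3, "dz": 0, "ax": 0, "ay": 0, "az": 0, "claw": 5.5},
  {"dx": 0, "dy": 0, "dz": 0, "ax": 0, "ay": 0, "az": 0, "claw": 5.5},
  {"dx": 0, "dy": 0, "dz": 0, "ax": 0, "ay": 0, "az": 0, "claw": 5.5},
])

```text
time_s: 43.9
position: [0.4821, -0.1532, 0.1703]
eef_rot: [3.137, 0.003, 1.327]
force: [0.0, 0.4, 0.0]
grip_width: 0.594
```

Run:
```python
from h import *
i,im2=snap("side","d30")
a=cv2.cvtColor(im2[170:270,220:390],cv2.COLOR_RGB2BGR)
cv2.imwrite("pics/d30c.png",cv2.resize(a,None,fx=4.6,fy=4.6,interpolation=cv2.INTER_CUBIC))
i,im=snap("scene","s30")
a=cv2.cvtColor(im[150:235,150:280],cv2.COLOR_RGB2BGR)
cv2.imwrite("pics/s30c.png",cv2.resize(a,None,fx=6,fy=6,interpolation=cv2.INTER_CUBIC))
```

```text
(no output)
```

View pics/d30c.png

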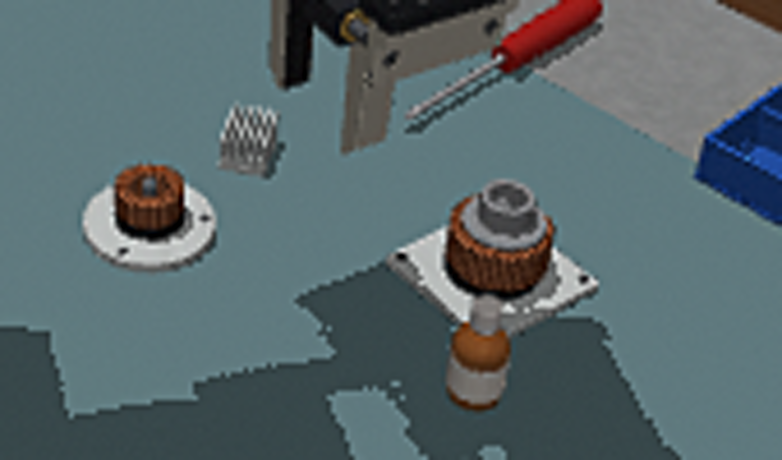

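View pics/s30c.png

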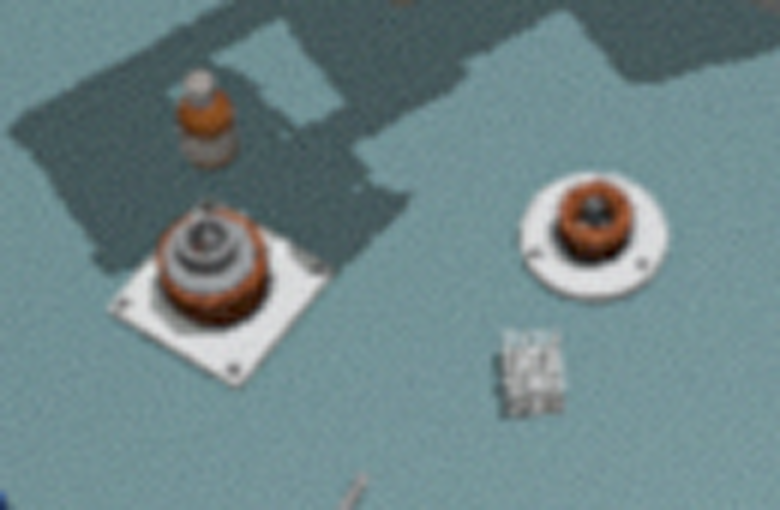

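Run:
```python
from h import *
snap("wrist","w31")
```

```text
(no output)
```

View pics/w31.png

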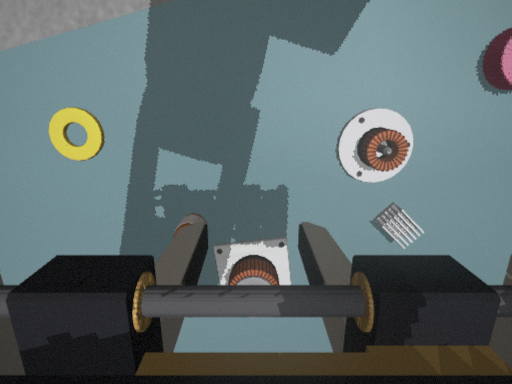

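Run:
```python
from h import *
S=bot.camera_info("scene");D=bot.camera_info("side")
print(onplane(S,150+208/6,150+236/6,.064),"vs .6108 -.1776 (stud, scene)")
print(onplane(D,220+508/4.6,170+196/4.6,.064),"vs .6044 -.1892 (stud, side)")
print(proj(D,[.6044,-.1892,.064]),"expected px")
```

```text
[ 0.61129326 -0.18009299] vs .6108 -.1776 (stud, scene)
[ 0.60847905 -0.1886469 ] vs .6044 -.1892 (stud, side)
[329.61610015 213.37003358] expected px
```

Centred within about 4 mm in both views; all seated and released. Handing in.

Run:
```python
from rig import bot
print(bot.hand_in(), bot.observe()["time_s"])
```

```text
the job is handed in; nothing more can be done
the job is handed in; nothing more can be done
```

I fitted all five parts and handed the job in at about 44 s. `hand_in` gave no verdict. The short stud has the small disc, then the choke. The tall stud has the large disc, then the transformer, then the clamping washer with its collar up. I moved neither look-alike.

**Last checks:** the scene and side pictures show both stacks flat and fully down, with the gripper clear of everything. The bottle is upright there. I last saw the cup upright in the wrist picture just before I picked up the washer. Those final crops did not include it.

**Centring:** the washer's collar came out about 2.5 mm from the stud axis by the scene camera and about 4 mm by the side camera, within the 10 mm allowed. The two fixed cameras disagreed with each other by 7–16 mm in absolute position, so I placed parts with the wrist camera.

**Placing:** most parts were let go 1–2 mm or less above their seat, because the smallest downward moves did not register. The washer was already partly resting when I opened the fingers. I judged heights from the pictures and did not measure them separately.

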